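# Load the breaker carrier and roll it into the test bay

## Task

Slide the wide three-pole main switch and then all the narrow breakers standing on the bench onto the carrier's rail through its open end, the main switch hard up against the aluminium end block and the breakers close behind it in one row without gaps. Then push the loaded carrier along the rollers until it is fully home against the stop of the test bay (the slide bolt must be drawn back to let it pass), push the bolt right across behind it, and press the start button on the test unit once it is locked in. Leave the taken-apart breaker on the white sheet as it lies.

Things in the scene. Friction and masses are not known exactly. Their poses are not given: they have to be found in the camera images.
- track: Roller track fixed on the bench, 150 mm wide (x), 490 long (y). Origin on its centre line at bench height; -x side faces the robot, +y towards the loading end, -y the test bay and the grey test unit (box 110 high, x +/-80, y -342 to -232 mm). 15 free-turning rollers, tops 39 mm up; guides 47 mm high, inner faces x = +/-58. Loading-end stop: face y = +255, 45 high; the carrier may rest on it.
- bay_stop (a point): Middle of the black bay stop's face at roller height (39 mm), at track y = -215 mm; the stop is 47 mm high. The carrier is home when its -y edge touches it: carrier origin at track y = -115 mm.
- carrier: Grey plate 110 (x) by 200 (y) by 10 mm thick, 0.55 kg, rolling freely on the rollers, 3 mm play each side. Origin: centre of its underside; axes as the track's. On it along y, in the middle, a T-section rail: head 35 mm wide, top 15.5 mm above the plate. A device on the rail stands at plate height, its origin 10 mm above the carrier's. Bare plate lies between the rail's open -y end and the -y edge.
- rail_mouth (a point): Open end of the rail (carrier x = 0, y = -54 mm, on the plate's top); the rail head tapers out to its full width over the first 10 mm. Devices enter here, moving to carrier +y.
- block_face (a point): Foot of the inner face of the aluminium end block that closes the rail (carrier x = 0, y = +86 mm, on the plate's top). The block is 70 mm wide (x), 14 mm thick (y +86 to +100, flush with the plate's +y edge) and stands 45 mm above the plate. Push the carrier along on the block's outer (+y) face.
- place0 (a point): Where the main switch's origin belongs: carrier x = 0, y = +59 mm, on the plate's top, against the end block.
- place1 (a point): Where the origin of breaker number 1 in the row belongs (any breaker): carrier x = 0, y = +23 mm, on the plate's top.
- place2 (a point): Where the origin of breaker number 2 in the row belongs (any breaker): carrier x = 0, y = +5 mm, on the plate's top.
- place3 (a point): Where the origin of breaker number 3 in the row belongs (any breaker): carrier x = 0, y = -13 mm, on the plate's top.
- place4 (a point): Where the origin of breaker number 4 in the row belongs (any breaker): carrier x = 0, y = -31 mm, on the plate's top.
- main: Main switch, white, three poles, 0.26 kg: 54 mm wide (y), 85 long (x). Upright on its feet; origin: centre of underside, z up. Shoulders 46 mm up; above them a nose 45 mm long (x), full width, to 72 mm, black toggle to 80. Slot underneath along y fits the rail with rigid hooks: no snapping on from above; play 2 mm each side, 1.5 mm in height. Either way round.
- breaker1: One of two to four identical white single-pole breakers (None if absent), 0.12 kg: 18 mm wide (y), 85 long (x); otherwise shape, origin, axes, slot as the main switch: shoulders 46 mm up, nose 45 mm long (x) to 72 mm, best gripped across x. In the row at place1, place2.. as many as are present, any order, either way round.
- breaker2: One of two to four identical white single-pole breakers (None if absent), 0.12 kg: 18 mm wide (y), 85 long (x); otherwise shape, origin, axes, slot as the main switch: shoulders 46 mm up, nose 45 mm long (x) to 72 mm, best gripped across x. In the row at place1, place2.. as many as are present, any order, either way round.
- breaker3: One of two to four identical white single-pole breakers (None if absent), 0.12 kg: 18 mm wide (y), 85 long (x); otherwise shape, origin, axes, slot as the main switch: shoulders 46 mm up, nose 45 mm long (x) to 72 mm, best gripped across x. In the row at place1, place2.. as many as are present, any order, either way round.
- breaker4: One of two to four identical white single-pole breakers (None if absent), 0.12 kg: 18 mm wide (y), 85 long (x); otherwise shape, origin, axes, slot as the main switch: shoulders 46 mm up, nose 45 mm long (x) to 72 mm, best gripped across x. In the row at place1, place2.. as many as are present, any order, either way round.
- bolt (a joint): Slide bolt on the robot's side at the mouth of the bay, m: 0 withdrawn (clear of the track), 0.045 fully thrown; moves along track +x. Bar 12 mm wide (track y -9 to +3), top 47 mm above the bench; thrown, it reaches 41 mm in over the rollers and clears the home carrier's +y edge by 6 mm. Friction about 1.5 N; stays where left.
- bolt_knob (a point): Top of the bolt's upright black knob, 18 mm in diameter, free to grip over 30 mm below this point, which is 81 mm above the bench.
- start (a joint): Start button, m: 0 up, 0.006 fully pressed (5 N, springs back; counts from 4 mm).
- start_top (a point): Top of the round dark grey start button, 32 mm in diameter, on top of the test unit; pressed straight down.
- shell: Half shell of an opened breaker, white, about 85 x 76 x 12 mm, on the white sheet beyond the loading end; leave it. Origin under its centre.
- chute: Stack of steel arc plates, 26 x 34 x 24 mm, on the sheet; leave it. Origin under its centre.
- coil: Copper trip coil, 22 mm diameter, 29 mm high, on the sheet; leave it. Origin under its centre.

How it is judged:
By the outcome, as a careful person would: the job done as asked, in the order asked, and still so for the second after the job is handed in, with the robot touching nothing.
Of breaker1, breaker2, breaker3, breaker4 only 2 to 4 are there at a start; the rules pass over those that are not, and their reading is None.
At some moment in a run one of main, carrier may be knocked a few centimetres aside while the robot is not near it.
It also fails if it takes over 210 s, if anything falls off the work surface, if the arm or the gripper's body presses on something with over 40 N, if the wrist force passes 120 N, or if a joint passes its speed limit or range.

## Robot

A 7-joint arm with a two-finger parallel gripper is mounted at the origin on the work surface. World frame = base frame: x ahead of the robot, y to its left, z up, the work surface at z = 0. Lengths are in m, angles in rad, forces in N, time in s.
With the tool pointing down it reaches from about 0.4 to 0.875 m from the base axis. Payload 19.3 kg.
Tool frame: the origin (TCP) lies on the centre line of the jaws, within the pads' length; the fingertips stand 22 mm ahead of it and the grasp point (between the pads) lies 3 mm ahead of it; x points along the fingers, z is the direction in which the jaws open and shut, and the axes are right-handed (so a half turn about x gives the same grasp; the last joint's range is limited). The gripper opens to 85 mm and grips with 20 to 120 N. Pads are 22 mm wide; open, the fingers measure 114 mm over their backs; the gripper's body (76 mm by 85 mm) begins 54 mm behind the grasp point. The pads swing forward as they close: fully open they stand 13 mm farther back than shut.
Start: joints at [-1.247, 0.521, -0.036, 1.599, 0.021, 1.021, -0.113], TCP at [0.24, 0.577, 0.253] pointing down, gripper open.
Joint ranges: [-2.91, 2.91], [-0.3, 2.13], [-1.5, 1.42], [0.17, 2.43], [-1.26, 4.41], [0.16, 1.93], [-2.52, 2.52]. Speed limits (rad/s): [1.89, 1.89, 2.39, 2.39, 3.01, 3.01, 3.01].

## Interface

Orientations are given as a unit quaternion [x, y, z, w].
In Python, from station import * gives the robot as it stands. The module is installed in compiled form; this text tells all that it offers.
- The arm moves only by the tool arm_command, never from a script. Its argument "deltas" is one flat list of numbers, 7 for each row, row after row: the shift along the tool's x, y, z as a fraction of full scale, then the turn, a rotation vector about the tool's x, y, z as a fraction of full scale, then the opening, from -1 (shut) to 1 (fully open). A call has 1 to 12 rows; each row shifts and turns the pose as measured when the row begins, along the tool's axes as they then stand; what a row does not reach is not made up. Full scale, the value 1, is 30 mm for a shift and 0.5 rad for a turn. A row lasts 1/12 s, in which the tool goes at most 41.7 mm and 7.16 degrees, less where a joint would pass 70% of its speed; a pose out of reach is approached as far as the arm can. A call with a number of a shift or a turn outside -1 to 1 is refused whole. A call with a gripper value outside its range is refused whole. The fingers move at their own pace and stop on an object; "force" is the grip in N (left out, the last holds). Time passes only in rows, so rows that do not move let the fingers close. It gives the time, the measured TCP pose, the force and the opening at its end, in the units of the state.
- get_obs(): the state, without advancing time (a new reading comes with each control period).
- get_image(name): name is "side" or "top"; returns (picture, depth): 384x512x3 uint8, red, green, blue; 384x512 float32, m along the optical axis (not along the pixel's ray), 0 where there is no reading.
- camera_model(name): a dict with "vertical_fov" (degrees; the focal length in pixels is half the picture's height over the tangent of half this angle, whatever the lens; pixels are square), "cx", "cy" (the principal point, pixels), "distortion" ([k1, k2, p1, p2, k3] as OpenCV has them; the pictures are not rectified), "world_to_cam" (4x4, takes a point from world to camera coordinates). Camera axes: x right, y up, looking along -z (the intrinsics and any distortion apply to the point x, -y, -z); pixel columns grow to the right and rows downward; lengths in m; the calibration is good to about 2 mm. A picture is of the moment at which its call begins. camera_model takes no time and is no camera call.
- sign_off(): hands the job in, once; it reports no verdict.
Trained networks look in the newest picture that a camera, given by its name, has taken for a name from the list of things; names that differ only in an ending like _2 or _b are one class to them, and where a whole thing is asked for, a point or a joint stands for the part that bears it (a point fixed in the world has none). Each returns a list of dicts, best first, with "p" (0 to 1); they miss things now and then, are a little off and sometimes report something else, mostly with a low value. They report only what shows in the picture. A call takes as long as a camera call.
- search_frame(query, camera): "at" ([x, y, z] in m, in the coordinates of the camera as it stood for that picture, good to about 4 mm: the middle of the surface that is visible of it).
The state is a dict: "time_s": time; "qpos": joint angles; "joint_vel": joint speeds; "tau": joint torques, N m; "ee_pos": TCP position; "tcp_rot": TCP orientation; "force": force on the tool from outside, world axes, zero at the start; "ft_torque": the same for the moment, N m; "width": finger opening in m.
Only numpy, scipy, OpenCV 4.12 (cv2) and the standard library are available. Lean on these libraries where they do the work, as an engineer would, in place of code of your own. Each camera call takes 0.05 s, during which the arm holds its last target.

## Working session

There is one attempt and no reset: what is moved stays moved. The work goes in short steps, Python scripts to look and compute and a tool call to move; the robot and the scene stay as the last step left them, time stands still between calls to the robot, and variables do not carry over. Pictures are saved under pics/ and viewed, and the job is handed in when it is done.

Besides the shell and the picture viewer there is one more tool, called after "Request:" by a JSON object that holds its "fn" and its "kwargs", one argument or row to a line. arm_command: Moves the arm, as the interface text tells. Its arguments: {"type":"object","properties":{"deltas":{"type":"array","items":{"type":"number"}},"force":{"type":"number"}},"required":["deltas"]}

```bash
mkdir -p pics; ls
python3 - <<'E'
from station import *
import cv2,numpy as np
o=get_obs();print(o)
for n in("side","top"):
    im,d=get_image(n);cv2.imwrite(f"pics/{n}0.png",im[:,:,::-1]);np.savez(f"{n}0.npz",im=im,d=d)
    print(n,camera_model(n))
E
```

```text
pics
{'time_s': 0.0, 'qpos': array([-1.24718178,  0.52202388, -0.03628536,  1.60000024,  0.02115706,
        1.02108614, -0.11279533]), 'joint_vel': array([-0.0009735 , -0.00026657,  0.00035077,  0.00024085,  0.00028044,
        0.00085537,  0.00243966]), 'tau': array([ 1.23436697e-03, -9.27114487e+01,  1.98023580e+00, -3.69941676e+01,
        1.76996860e-02,  7.81075156e-03,  3.85916195e-06]), 'ee_pos': array([0.23974685, 0.57685439, 0.25272281]), 'tcp_rot': array([-0.39274184,  0.58848964,  0.39225919,  0.58784906]), 'force': array([0.45768664, 0.27215368, 0.00480128]), 'ft_torque': array([ 0.01135718, -0.02634378,  0.00193726]), 'width': 0.08542232664281511}
side {'vertical_fov': 57.63660327405631, 'cx': 258.43931205229904, 'cy': 192.47971945706314, 'distortion': array([-0.02983851,  0.        ,  0.        ,  0.        ,  0.        ]), 'world_to_cam': array([[-0.98722712, -0.15919638, -0.00625459,  0.54240316],
       [ 0.09883668, -0.64276357,  0.75966197, -0.08503828],
       [-0.12495566,  0.74934072,  0.65028807, -1.06601923],
       [ 0.        ,  0.        ,  0.        ,  1.        ]])}
top {'vertical_fov': 50.14352689439985, 'cx': 256.42286499696826, 'cy': 190.0165825616024, 'distortion': array([-0.05966728,  0.        ,  0.        ,  0.        ,  0.        ]), 'world_to_cam': array([[ 0.02247574, -0.99956614,  0.01903626,  0.03918635],
       [ 0.99807616,  0.02353462,  0.05735948, -0.52010838],
       [-0.0577826 ,  0.01771044,  0.99817208, -1.1615253 ],
       [ 0.        ,  0.        ,  0.        ,  1.        ]])}
```

View pics/side0.png

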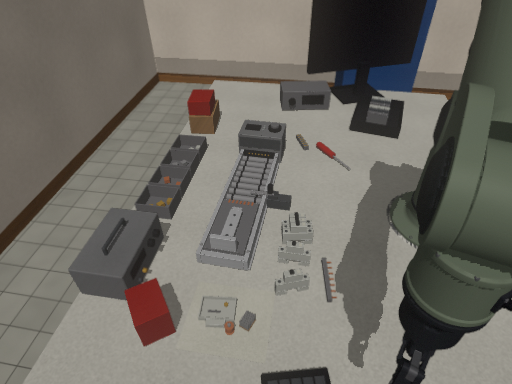

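View pics/top0.png

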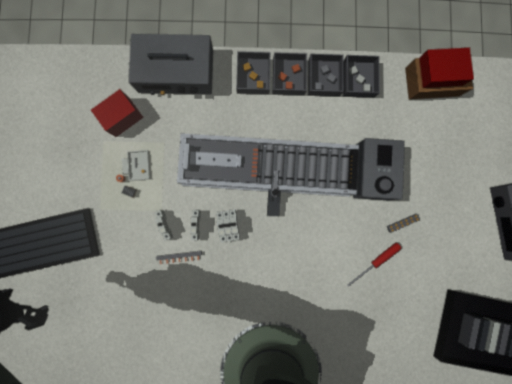

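```bash
cat > h.py <<'E'
from station import *
import cv2,numpy as np
from scipy.spatial.transform import Rotation as R
def K(m,):
    f=192/np.tan(np.radians(m["vertical_fov"])/2)
    return np.array([[f,0,m["cx"]],[0,f,m["cy"]],[0,0,1.]]),np.array(m["distortion"])
def cloud(n,d):
    m=camera_model(n);k,D=K(m)
    v,u=np.mgrid[0:384,0:512]
    p=cv2.undistortPoints(np.stack([u,v],-1).reshape(-1,1,2).astype(float),k,D).reshape(384,512,2)
    c=np.stack([p[...,0]*d,-p[...,1]*d,-d],-1)
    T=np.linalg.inv(m["world_to_cam"])
    return c@T[:3,:3].T+T[:3,3]
def proj(n,P):
    m=camera_model(n);k,D=K(m);T=m["world_to_cam"]
    c=np.atleast_2d(P)@T[:3,:3].T+T[:3,3]
    c=c*[1,-1,-1]
    return cv2.projectPoints(c,np.zeros(3),np.zeros(3),k,D)[0].reshape(-1,2)
def ray(n,u,v,z):
    m=camera_model(n);k,D=K(m)
    p=cv2.undistortPoints(np.array([[[u,v]]],float),k,D)[0,0]
    T=np.linalg.inv(m["world_to_cam"]);d=T[:3,:3]@np.array([p[0],-p[1],-1]);o=T[:3,3]
    return o+d*(z-o[2])/d[2]
def find(q,n):
    T=np.linalg.inv(camera_model(n)["world_to_cam"])
    for r in search_frame(q,n): print(q,n,round(r["p"],2),np.round(T[:3,:3]@r["at"]+T[:3,3],4))
E
python3 - <<'E'
from h import *
for n in("side","top"):
    im=np.load(f"{n}0.npz")["im"]
    box=(95,120,330,150) if n=="top" else (190,110,160,190)
    x,y,w,h=box
    c=im[y:y+h,x:x+w,::-1]
    s=min(800/w,600/h)
    cv2.imwrite(f"pics/{n}0z.png",cv2.resize(c,None,fx=s,fy=s,interpolation=cv2.INTER_CUBIC))
P=cloud("top",np.load("top0.npz")["d"])
print(P[226,228],P[224,197],P[225,165],P[250,215],P[150,215],P[163,220])
for q in("main","breaker1","carrier","bolt_knob","start_top","track"):
    for n in("top","side"): find(q,n)
print(get_obs()["time_s"])
E
```

```text
[0.41625983 0.12701154 0.07178261] [0.41945379 0.2123488  0.06193126] [0.41426624 0.30213649 0.05037045] [ 3.44266915e-01  1.66189156e-01 -2.65135583e-04] [0.62637932 0.17006902 0.048835  ] [0.58879758 0.15424515 0.06005061]
main top 0.95 [0.4195 0.1287 0.0713]
main top 0.47 [0.5907 0.1553 0.0485]
main side 0.63 [0.4159 0.1509 0.0468]
breaker1 top 0.65 [0.4188 0.3093 0.0452]
breaker1 top 0.53 [0.4171 0.2201 0.0418]
breaker1 side 0.82 [0.4137 0.2269 0.0445]
breaker1 side 0.62 [0.4151 0.3231 0.0449]
breaker1 side 0.17 [0.5912 0.1728 0.0532]
carrier top 0.82 [0.5968 0.1563 0.0472]
carrier side 0.56 [0.5911 0.1748 0.0505]
bolt_knob top 0.58 [ 0.5785 -0.1259  0.0465]
bolt_knob top 0.53 [0.5315 0.0025 0.0489]
bolt_knob side 0.46 [0.5247 0.0102 0.0491]
bolt_knob side 0.32 [0.548  0.4455 0.0272]
start_top top 0.48 [ 0.5775 -0.1294  0.0441]
start_top top 0.42 [ 0.535  -0.2767  0.1338]
start_top side 0.33 [0.5853 0.3994 0.0035]
track top 0.94 [ 0.5809 -0.1244  0.052 ]
track top 0.18 [0.5947 0.1569 0.0467]
track side 0.78 [ 0.57   -0.0589  0.0422]
0.7
```

```bash
python3 -c "
import cv2,numpy as np
a=cv2.imread('pics/top0z.png');print(a.shape)"
```

```text
(364, 800, 3)
```

View pics/top0z.png

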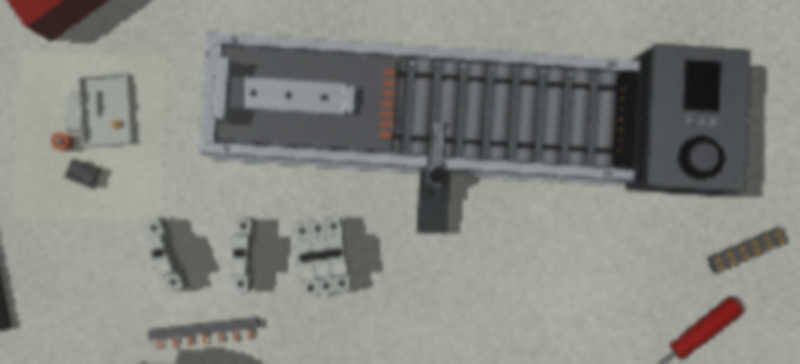

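View pics/side0z.png

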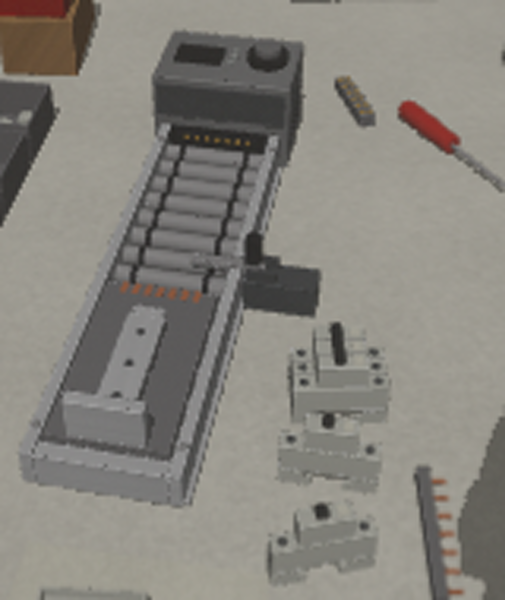

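```bash
cat >> h.py <<'E'
from scipy.optimize import minimize
from scipy.ndimage import gaussian_filter
def ortho(P,x0,x1,y0,y1,s=0.001):
    pass
def fitrect(P,lx,ly,zlo,x0,zhi=9,roi=0.03,fixyaw=None,s=0.0015):
    """rect lx x ly centred at pose (x,y,yaw): classify cloud pts inside by z in(zlo,zhi)"""
    q=P.reshape(-1,3);q=q[np.isfinite(q).all(1)]
    def loc(p):
        c,s_=np.cos(p[2]),np.sin(p[2]);d=q2[:,:2]-p[:2]
        return np.stack([d[:,0]*c+d[:,1]*s_,-d[:,0]*s_+d[:,1]*c],1)
    q2=q;l=loc(x0);q2=q[(abs(l[:,0])<lx/2+roi)&(abs(l[:,1])<ly/2+roi)]
    t=((q2[:,2]>zlo)&(q2[:,2]<zhi)).astype(float)
    def cost(p):
        l=loc(p if fixyaw is None else [p[0],p[1],fixyaw])
        sg=lambda a:1/(1+np.exp(-np.clip(a/s,-50,50)))
        m=sg(lx/2-abs(l[:,0]))*sg(ly/2-abs(l[:,1]))
        return ((m-t)**2).sum()
    r=minimize(cost,x0,method="Nelder-Mead",options=dict(initial_simplex=np.array(x0)+np.array([[0,0,0],[.006,0,0],[0,.006,0],[0,0,.08]]),xatol=1e-5,fatol=1e-4,maxiter=2000))
    return np.round(r.x,4),round(r.fun,1),int(t.sum())
E
python3 - <<'E'
from h import *
P=cloud("top",np.load("top0.npz")["d"])
S=cloud("side",np.load("side0.npz")["d"])
print("bench z",np.median(P[240:260,215:225,2]), np.median(S[300:310,190:200,2]))
for nm,C in(("top",P),("side",S)):
    print(nm,"track",fitrect(C,0.15,0.49,0.02,[0.59,0.01,-0.02],roi=0.015))
    print(nm,"main",fitrect(C,0.085,0.054,0.01,[0.417,0.13,0.]),fitrect(C,0.045,0.054,0.056,[0.417,0.13,0.]))
    print(nm,"b1",fitrect(C,0.085,0.018,0.01,[0.417,0.213,0.]),fitrect(C,0.045,0.018,0.056,[0.417,0.213,0.]))
    print(nm,"b2",fitrect(C,0.085,0.018,0.01,[0.416,0.303,0.2]),fitrect(C,0.045,0.018,0.056,[0.416,0.303,0.2]))
    print(nm,"unit",fitrect(C,0.16,0.11,0.08,[0.575,-0.28,-0.02]))
    print(nm,"block",fitrect(C,0.07,0.014,0.075,[0.58,0.235,-0.02]))
    print(nm,"raised tops z",np.median(C[(C[...,2]>.085)&(C[...,2]<.2)&(abs(C[...,1]-.24)<.03)&(abs(C[...,0]-.59)<.05)],0))
    k=(abs(C[...,1]-.0)<.05)&(abs(C[...,0]-.53)<.05)&(C[...,2]>.06)&(C[...,2]<.1);print("knob",k.sum(),C[k].mean(0),C[k].max(0))
    k=(C[...,2]>.115)&(C[...,2]<.15)&(abs(C[...,0]-.575)<.08)&(abs(C[...,1]+.29)<.06);print("btn",k.sum(),C[k].mean(0),C[k].max(0),C[k].min(0))
E
```

```text
bench z 0.00032129917619150294 -0.0003474898405231852
top track (array([ 0.5946, -0.001 , -0.0418]), np.float64(1659.1), 8755)
top main (array([0.4161, 0.1299, 0.1722]), np.float64(17.1), 593) (array([0.4169, 0.1307, 0.138 ]), np.float64(14.5), 317)
top b1 (array([ 0.4184,  0.2213, -0.0203]), np.float64(33.4), 256) (array([ 0.4177,  0.2229, -0.0389]), np.float64(18.3), 115)
top b2 (array([0.4157, 0.3114, 0.3735]), np.float64(42.9), 292) (array([0.4152, 0.3135, 0.3677]), np.float64(27.5), 127)
top unit (array([ 0.582 , -0.2852, -0.0233]), np.float64(173.1), 2572)
top block (array([ 0.6015,  0.2452, -0.032 ]), np.float64(23.3), 156)
top raised tops z [0.59978697 0.2436998  0.09331128]
knob 38 [0.51054332 0.00213433 0.07931141] [0.51953035 0.00999017 0.08483554]
btn 279 [ 0.54056604 -0.28050247  0.12534524] [ 0.65447595 -0.23891578  0.13705561] [ 0.50347878 -0.33129876  0.11504138]
side track (array([ 0.5967,  0.0119, -0.0462]), np.float64(557.0), 5983)
side main (array([0.4167, 0.1352, 0.1742]), np.float64(82.1), 758) (array([0.4175, 0.1306, 0.1766]), np.float64(86.0), 298)
side b1 (array([ 0.4173,  0.2261, -0.0214]), np.float64(120.8), 527) (array([ 0.4176,  0.2218, -0.0186]), np.float64(98.6), 156)
side b2 (array([0.4151, 0.3161, 0.37  ]), np.float64(127.7), 585) (array([0.4163, 0.3125, 0.3741]), np.float64(99.9), 190)
side unit (array([ 0.5813, -0.2838, -0.044 ]), np.float64(246.6), 978)
side block (array([ 0.603 ,  0.246 , -0.0412]), np.float64(98.5), 231)
side raised tops z [0.602317   0.25083105 0.09235461]
knob 40 [0.51123211 0.00918635 0.07328067] [0.51873119 0.01504462 0.08366266]
btn 93 [ 0.53473643 -0.27351049  0.12446731] [ 0.55910015 -0.25781927  0.13424178] [ 0.51154239 -0.297897    0.11523052]
```

```bash
cat >> h.py <<'E'
def Rt(psi,flip=False):
    # tool x down, tool z along world direction psi (from world x)
    z=np.array([np.cos(psi),np.sin(psi),0])*( -1 if flip else 1);x=np.array([0,0,-1.]);y=np.cross(z,x)
    return R.from_matrix(np.stack([x,y,z],1))
def plan(pos,psi,flip=False):
    o=get_obs();r=R.from_quat(o["tcp_rot"]);d=r.inv().apply(np.array(pos)-o["ee_pos"])
    t=(r.inv()*Rt(psi,flip)).as_rotvec()
    print("pos",np.round(o["ee_pos"],4),"shift/30mm",np.round(d/.03,3),"turn/.5",np.round(t/.5,3),"F",np.round(o["force"],1),"w",round(o["width"],4),"t",round(o["time_s"],2))
E
python3 - <<'E'
from h import *
o=get_obs();print(R.from_quat(o["tcp_rot"]).as_matrix().round(3))
plan([.417,.13,.2],.17);plan([.417,.13,.2],.17,True)
# overlay
def box(o,yaw,x0,x1,y0,y1,z):
    c,s=np.cos(yaw),np.sin(yaw)
    return np.array([[o[0]+x*c-y*s,o[1]+x*s+y*c,z] for x,y in((x0,y0),(x1,y0),(x1,y1),(x0,y1))])
O=(.5943,.001);yw=-.043
for n in("side","top"):
    im=np.load(f"{n}0.npz")["im"][:,:,::-1]
    b=(170,120,250,100) if n=="top" else (190,110,160,190)
    x,y,w,h=b;s=min(800/w,600/h)
    c=cv2.resize(im[y:y+h,x:x+w],None,fx=s,fy=s,interpolation=cv2.INTER_CUBIC)
    def dr(B,col):
        p=(proj(n,B)-[x,y]+.5)*s
        cv2.polylines(c,[np.round(p*8).astype(np.int32)],True,col,1,cv2.LINE_AA,3)
    dr(box(O,yw,-.075,.075,-.232,.258,.047),(0,255,0))
    dr(box(O,yw,-.058,.058,-.215,.255,.047),(0,255,255))
    dr(box(O,yw,-.08,.08,-.342,-.232,.11),(0,0,255))
    dr(box(O,yw,-.053,-.017,-.009,.003,.047),(255,0,255))
    cy=.153
    dr(box(O,yw,-.055,.055,cy-.1,cy+.1,.049),(255,0,0))
    dr(box(O,yw,-.035,.035,cy+.086,cy+.1,.094),(255,255,0))
    dr(box(O,yw,-.0175,.0175,cy-.054,cy+.086,.0645),(255,255,0))
    cv2.imwrite(f"pics/{n}ov.png",c)
E
```

```text
[[ 0.    -0.923  0.384]
 [ 0.     0.384  0.923]
 [-1.    -0.     0.   ]]
pos [0.2399 0.5772 0.2533] shift/30mm [  1.777 -11.173 -11.498] turn/.5 [ 2.014  0.    -0.   ] F [1.2 0.2 0. ] w 0.0853 t 0.7
pos [0.2399 0.5772 0.2533] shift/30mm [  1.777 -11.173 -11.498] turn/.5 [-4.269  0.     0.   ] F [1.2 0.2 0. ] w 0.0853 t 0.7
```

View pics/topov.png

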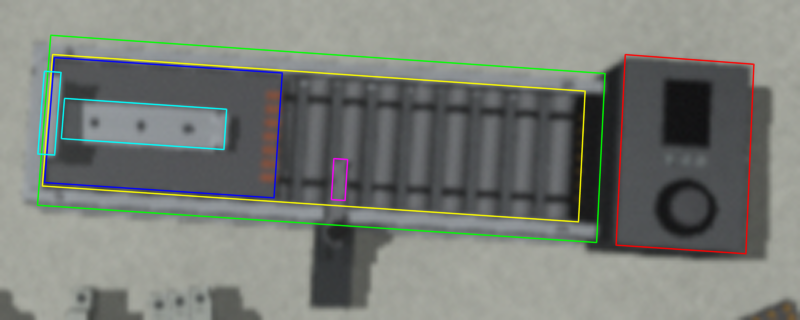

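View pics/sideov.png

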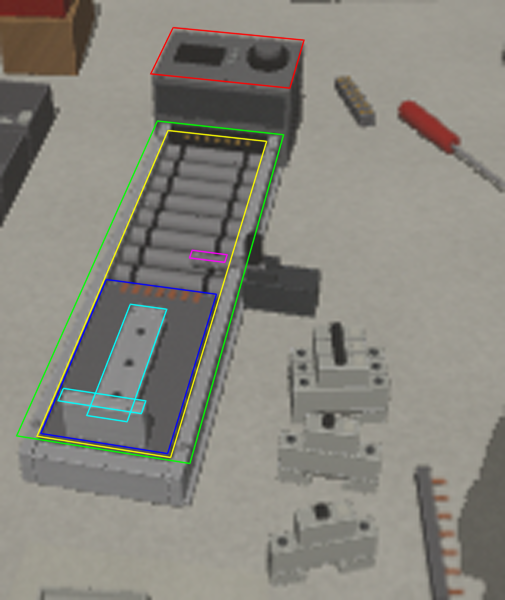

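Run:
```python
from h import *
for n in("top","side"):
    C=cloud(n,np.load(n+"0.npz")["d"])
    print(n,"rail",fitrect(C,.035,.14,.057,[.597,.17,-.04],zhi=.075,roi=.008),fitrect(C,.035,.12,.057,[.597,.16,-.04],zhi=.075,roi=.012))
    q=C.reshape(-1,3);d=q[:,:2]-[.5943,.001];a=-.043
    l=np.stack([d[:,0]*np.cos(a)+d[:,1]*np.sin(a),-d[:,0]*np.sin(a)+d[:,1]*np.cos(a),q[:,2]],1)
    for y in np.arange(-.2,.25,.05):
        k=(abs(l[:,1]-y)<.02)&(abs(l[:,0])<.11)
        m=l[k]; hi=m[m[:,2]>.03]
        r=m[(m[:,2]>.056)&(m[:,2]<.075)&(abs(m[:,0])<.03)]
        e=np.sort(hi[:,0]); n_=len(e)
        print(round(y,2),np.round(np.percentile(e,[1,99]),4), (len(r),np.round(np.percentile(r[:,0],[4,50,96]),4),np.round(np.median(r[:,2]),4)) if len(r)>10 else "")
    k=(abs(l[:,0])<.012)&(l[:,2]>.058)&(l[:,2]<.07); print("rail y range",np.percentile(l[k][:,1],[1,99]))
    k=(abs(l[:,0])<.03)&(l[:,2]>.088)&(l[:,2]<.1)&(l[:,1]>.2); print("block",np.percentile(l[k][:,1],[2,50,98]),np.percentile(l[k][:,0],[2,50,98]))
    k=(abs(l[:,0])<.03)&(l[:,2]>.1)&(l[:,2]<.2)&(l[:,1]<-.2); print("unit y",np.percentile(l[k][:,1],[1,50,99]))
```

```text
top rail (array([ 0.5986,  0.1679, -0.0429]), np.float64(45.1), 658) (array([ 0.5986,  0.168 , -0.0459]), np.float64(72.4), 615)
-0.2 [-0.0727  0.066 ] 
-0.15 [-0.0728  0.0657] 
-0.1 [-0.0728  0.0661] 
-0.05 [-0.0731  0.0655] 
-0.0 [-0.1087  0.0647] 
0.05 [-0.0732  0.0651] 
0.1 [-0.0733  0.065 ] (102, array([-0.0206, -0.0043,  0.0117]), np.float64(0.0646))
0.15 [-0.0732  0.0648] (186, array([-0.0203, -0.0044,  0.0124]), np.float64(0.0641))
0.2 [-0.0735  0.0651] (184, array([-0.0201, -0.004 ,  0.012 ]), np.float64(0.064))
rail y range [-0.2317847   0.23603656]
block [0.23670379 0.24355681 0.25050688] [-0.02758477  0.00055478  0.02910141]
unit y [-0.34008414 -0.28314977 -0.23022548]
side rail (array([ 0.6006,  0.1681, -0.031 ]), np.float64(25.1), 369) (array([ 0.6003,  0.1588, -0.0319]), np.float64(25.2), 369)
-0.2 [-0.0718  0.0654] 
-0.15 [-0.0719  0.0664] 
-0.1 [-0.0721  0.0668] 
-0.05 [-0.0709  0.0664] 
-0.0 [-0.1078  0.0655] 
0.05 [-0.0722  0.0667] 
0.1 [-0.0719  0.0661] (57, array([-0.0183, -0.0025,  0.0124]), np.float64(0.0638))
0.15 [-0.0721  0.0659] (128, array([-0.019 , -0.0036,  0.0139]), np.float64(0.0639))
0.2 [-0.0721  0.0658] (122, array([-0.0191, -0.003 ,  0.014 ]), np.float64(0.0638))
rail y range [-0.68907081  0.253512  ]
block [0.24088035 0.24913264 0.2542375 ] [-2.87121155e-02 -2.37422017e-05  2.88908524e-02]
unit y [-0.33465265 -0.27044337 -0.22661344]
```

Request:
{"fn": "arm_command", "kwargs": {
  "deltas": [0,-0.93,-0.95,0,0,0,1,0,-0.93,-0.95,0,0,0,1,0,-0.93,-0.95,0,0,0,1,0,-0.93,-0.95,0,0,0,1,0,-0.93,-0.95,0,0,0,1,0,-0.93,-0.95,0,0,0,1,0,-0.93,-0.95,0,0,0,1,0,-0.93,-0.95,0,0,0,1,0,-0.93,-0.95,0,0,0,1,0,-0.93,-0.95,0,0,0,1]
}}

```text
time_s: 1.53
ee_pos: [0.389, 0.199, 0.2516]
tcp_rot: [-0.395, 0.585, 0.398, 0.587]
force: [1.3, 0.8, -0.4]
width: 0.0852
```

Run:
```python
from h import *
plan([.417,.131,.2],.165)
```

```text
pos [0.389  0.199  0.2516] shift/30mm [ 1.707 -1.712 -1.765] turn/.5 [ 2.049  0.006 -0.009] F [ 1.3  0.8 -0.4] w 0.0852 t 1.53
```

Request:
{"fn": "arm_command", "kwargs": {
  "deltas": [0,0,0,0.25,0,0,1,0,0,0,0.25,0,0,1,0,0,0,0.25,0,0,1,0,0,0,0.25,0,0,1,0,0,0,0.25,0,0,1,0,0,0,0.25,0,0,1,0,0,0,0.25,0,0,1,0,0,0,0.25,0,0,1,0,0,0,0,0,0,1]
}}

```text
time_s: 2.28
ee_pos: [0.3934, 0.1878, 0.2535]
tcp_rot: [-0.062, 0.703, 0.066, 0.706]
force: [-0.2, 1.2, 1.0]
width: 0.0858
```

Run:
```python
from h import *
plan([.417,.131,.12],.165)
im,d=get_image("top");P=cloud("top",d)
print(fitrect(P,0.085,0.054,0.01,[0.417,0.13,0.]))
cv2.imwrite("pics/t1.png",im[120:270,95:425,::-1].repeat(2,0).repeat(2,1))
```

```text
pos [0.3934 0.1878 0.2535] shift/30mm [ 4.441 -2.026  0.412] turn/.5 [ 0.031  0.009 -0.01 ] F [-0.2  1.2  1. ] w 0.0858 t 2.28
(array([0.3894, 0.1458, 0.2865]), np.float64(2104.4), 5404)
```

View pics/t1.png

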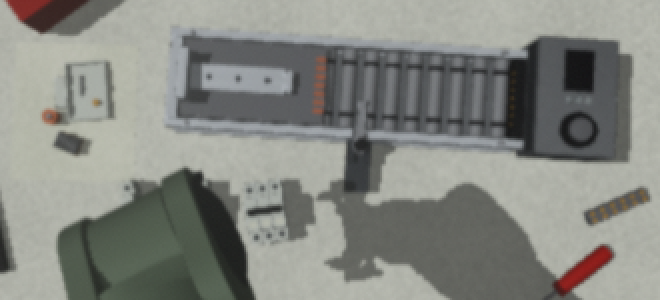

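Request:
{"fn": "arm_command", "kwargs": {
  "deltas": [0.3,-0.7,0.14,0.03,0.01,-0.01,1,0.5,-0.7,0.14,0,0,0,1,0.8,-0.6,0.13,0,0,0,1,0.9,0,0,0,0,0,1,0.9,0,0,0,0,0,1,0.8,0,0,0,0,0,1,0,0,0,0,0,0,1]
}}

```text
time_s: 2.92
ee_pos: [0.4195, 0.1306, 0.1248]
tcp_rot: [-0.074, 0.701, 0.076, 0.705]
force: [-0.9, -0.6, -0.5]
width: 0.0857
```

Run:
```python
from h import *
plan([.417,.131,.072],.165)
```

```text
pos [0.4195 0.1306 0.1248] shift/30mm [ 1.758  0.026 -0.09 ] turn/.5 [ 0.094  0.013 -0.006] F [-0.9 -0.6 -0.5] w 0.0857 t 2.92
```

Request:
{"fn": "arm_command", "kwargs": {
  "deltas": [0.5,0.01,-0.05,0.09,0.01,-0.01,1,0.5,0.01,-0.04,0,0,0,1,0.5,0,0,0,0,0,1,0.2,0,0,0,0,0,1,0,0,0,0,0,0,1]
}}

```text
time_s: 3.33
ee_pos: [0.4182, 0.1316, 0.0754]
tcp_rot: [-0.064, 0.703, 0.065, 0.705]
force: [0.0, -0.1, -0.6]
width: 0.0853
```

Run:
```python
from h import *
plan([.417,.131,.072],.165)
S,_=None,None
im,d=get_image("side")
cv2.imwrite("pics/s2.png",cv2.resize(im[180:300,190:350,::-1],None,fx=4,fy=4))
```

```text
pos [0.4182 0.1316 0.0754] shift/30mm [ 0.112 -0.012 -0.044] turn/.5 [ 0.035  0.005 -0.   ] F [ 0.  -0.1 -0.6] w 0.0853 t 3.33
```

View pics/s2.png

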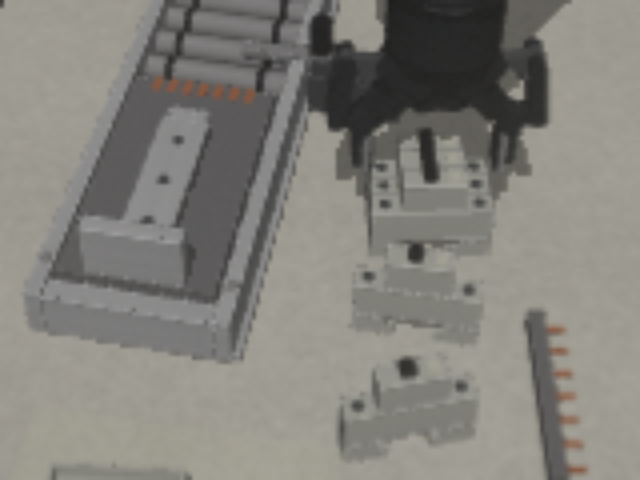

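Request:
{"fn": "arm_command", "kwargs": {
  "deltas": [0.12,-0.01,-0.04,0.04,0,0,1,0,0,0,0,0,0,-0.2,0,0,0,0,0,0,-0.4,0,0,0,0,0,0,-0.6,0,0,0,0,0,0,-0.6,0,0,0,0,0,0,-0.6,0,0,0,0,0,0,-0.6,0,0,0,0,0,0,-0.6],
  "force": 40
}}

```text
time_s: 4.05
ee_pos: [0.4187, 0.132, 0.0762]
tcp_rot: [-0.057, 0.702, 0.059, 0.707]
force: [-0.4, -0.1, -2.5]
width: 0.0442
```

Run:
```python
from h import *
plan([.417,.131,.15],-.043)
```

```text
pos [0.4187 0.132  0.0762] shift/30mm [-2.462 -0.018 -0.043] turn/.5 [ 0.413  0.015 -0.006] F [-0.4 -0.1 -2.5] w 0.0442 t 4.05
```

Request:
{"fn": "arm_command", "kwargs": {
  "deltas": [-0.8,0,0,0,0,0,-0.6,-0.9,0,0,0,0,0,-0.6,-0.9,0,0,0.2,0,0,-0.6,-0.7,0,0,0.2,0,0,-0.6,0,0,0,0,0,0,-0.6]
}}

```text
time_s: 4.47
ee_pos: [0.4167, 0.1307, 0.1777]
tcp_rot: [0.017, 0.706, -0.016, 0.708]
force: [1.2, 0.7, -2.0]
width: 0.0444
```

Run:
```python
from h import *
plan([.593,.062,.176],-.043)
```

```text
pos [0.4167 0.1307 0.1777] shift/30mm [ 0.061 -2.017  5.976] turn/.5 [-0.006  0.003 -0.004] F [ 1.2  0.7 -2. ] w 0.0444 t 4.47
```

Request:
{"fn": "arm_command", "kwargs": {
  "deltas": [0,-0.3,0.85,0,0,0,-0.6,0,-0.3,0.85,0,0,0,-0.6,0,-0.3,0.85,0,0,0,-0.6,0,-0.3,0.85,0,0,0,-0.6,0,-0.3,0.85,0,0,0,-0.6,0,-0.3,0.85,0,0,0,-0.6,0,-0.15,0.6,0,0,0,-0.6,0,0,0,0,0,0,-0.6]
}}

```text
time_s: 5.13
ee_pos: [0.59, 0.0638, 0.1727]
tcp_rot: [0.01, 0.708, -0.008, 0.706]
force: [-0.9, -0.4, -3.7]
width: 0.044
```

Run:
```python
from h import *
plan([.593,.062,.145],-.043)
for n in("top","side"):
    im,d=get_image(n);np.savez(n+"3.npz",im=im,d=d)
    b=(170,120,250,100) if n=="top" else (190,110,160,190)
    x,y,w,h=b;s=min(800/w,600/h)
    cv2.imwrite(f"pics/{n}3.png",cv2.resize(im[y:y+h,x:x+w,::-1],None,fx=s,fy=s,interpolation=cv2.INTER_CUBIC))
```

```text
pos [0.59   0.0638 0.1727] shift/30mm [ 0.924 -0.058  0.104] turn/.5 [ 0.033 -0.004 -0.006] F [-0.9 -0.4 -3.7] w 0.044 t 5.13
```

View pics/top3.png

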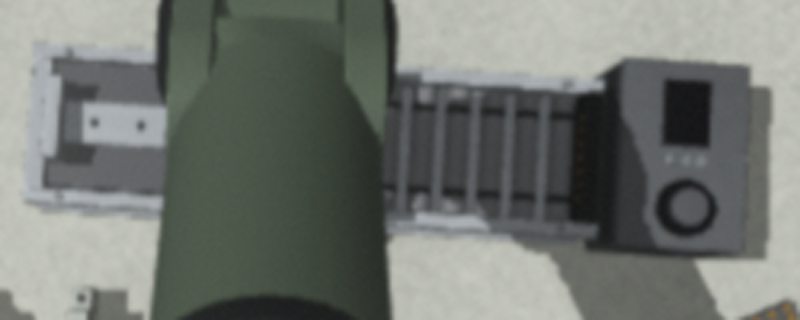

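View pics/side3.png

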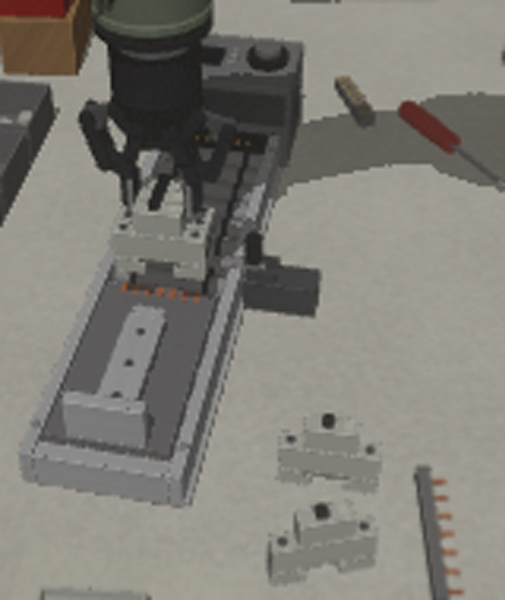

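Request:
{"fn": "arm_command", "kwargs": {
  "deltas": [0.5,-0.05,0.05,0.03,0,0,-0.6,0.5,0,0.05,0,0,0,-0.6,0,0,0,0,0,0,-0.6]
}}

```text
time_s: 5.48
ee_pos: [0.5877, 0.0646, 0.1406]
tcp_rot: [0.015, 0.709, -0.012, 0.705]
force: [-1.0, 0.3, -3.7]
width: 0.044
```

```bash
cat >> h.py <<'E'
A0=-.0425;O0=np.array([.5943,.001])
def L(q):
    q=np.asarray(q).reshape(-1,3);d=q[:,:2]-O0
    return np.stack([d[:,0]*np.cos(A0)+d[:,1]*np.sin(A0),-d[:,0]*np.sin(A0)+d[:,1]*np.cos(A0),q[:,2]],1)
def edges(m,w):
    # rectangle of width w: centre by half-count edges
    return np.round([np.percentile(m,1),np.percentile(m,99),(np.percentile(m,1)+np.percentile(m,99))/2],4)
E
python3 - <<'E'
from h import *
plan([.593,.062,.14],-.0425)
o=get_obs();print("tcp local",L(o["ee_pos"]).round(4))
n="side"
im,d=get_image(n);np.savez(n+"4.npz",im=im,d=d)
x,y,w,h=(200,150,100,75);s=8
cv2.imwrite(f"pics/{n}4.png",cv2.resize(im[y:y+h,x:x+w,::-1],None,fx=s,fy=s,interpolation=cv2.INTER_CUBIC))
l=L(cloud(n,d))
zu=o["ee_pos"][2]-.0762
k=(l[:,2]>zu+.015)&(l[:,2]<zu+.044)&(abs(l[:,0])<.1)&(l[:,1]>.03)&(l[:,1]<.12);m=l[k];print("dev",k.sum(),edges(m[:,0],.085),np.percentile(m[:,1],[5,50,95]),zu)
# yaw of front face
f=m[abs(m[:,1]-np.percentile(m[:,1],80))<.008];print("yaw",np.polyfit(f[:,0],f[:,1],1))
k=(l[:,2]>.058)&(l[:,2]<.07)&(abs(l[:,0])<.04)&(l[:,1]>.085)&(l[:,1]<.22);print("rail",edges(l[k][:,0],.035),np.percentile(l[k][:,1],[1,99]))
k=(l[:,2]>.06)&(l[:,2]<.1)&(abs(l[:,0])<.06)&(l[:,1]>.24)&(l[:,1]<.27);print("block",edges(l[k][:,0],.07),np.percentile(l[k][:,1],[1,50,99]))
E
```

```text
pos [0.5877 0.0646 0.1406] shift/30mm [ 0.019 -0.081  0.18 ] turn/.5 [ 0.009 -0.013 -0.008] F [-1.   0.3 -3.7] w 0.044 t 5.48
tcp local [[-0.0093  0.0633  0.1406]]
dev 242 [-0.0538  0.0301 -0.0119] [0.05544244 0.0904415  0.09274644] 0.06442828413801187
yaw [0.01408689 0.09081671]
rail [-0.033   0.0212 -0.0059] [0.08882672 0.21370724]
block [-0.0371  0.0316 -0.0028] [0.24060619 0.2522641  0.25503898]
```

View pics/side4.png

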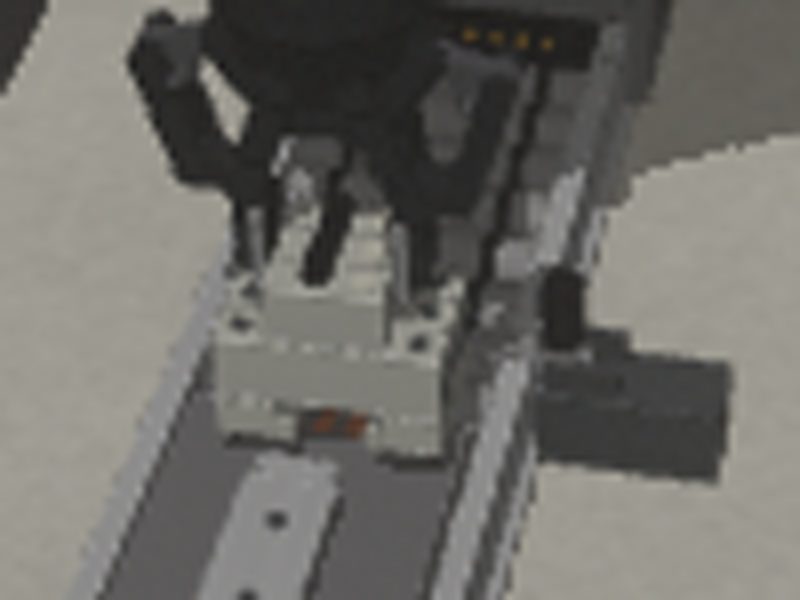

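```bash
cat >> h.py <<'E'
def W(lx,ly):
    c,s=np.cos(A0),np.sin(A0);return O0+[lx*c-ly*s,lx*s+ly*c]
def planL(lx,ly,z,yaw=A0,flip=False):
    w=W(lx,ly);print("local",L(get_obs()["ee_pos"]).round(4)[0]);plan([w[0],w[1],z],yaw,flip)
E
python3 - <<'E'
from h import *
planL(-.0008,.061,.135)
E
```

```text
local [-0.0091  0.0632  0.1418]
pos [0.5879 0.0646 0.1418] shift/30mm [ 0.223 -0.076  0.278] turn/.5 [ 0.009 -0.012 -0.008] F [-0.5  0.9 -2.9] w 0.044 t 5.53
```

Request:
{"fn": "arm_command", "kwargs": {
  "deltas": [0,-0.08,0.28,0.01,-0.01,-0.01,-0.6,0,0,0,0,0,0,-0.6,0,0,0,0,0,0,-0.6]
}}

```text
time_s: 5.78
ee_pos: [0.5964, 0.0625, 0.1433]
tcp_rot: [0.014, 0.707, -0.015, 0.707]
force: [0.3, 0.6, -3.2]
width: 0.0435
```

Run:
```python
from h import *
planL(-.0008,.061,.130)
```

```text
local [-0.0005  0.0615  0.1433]
pos [0.5964 0.0625 0.1433] shift/30mm [ 0.443 -0.016 -0.01 ] turn/.5 [0.002 0.    0.002] F [ 0.3  0.6 -3.2] w 0.0435 t 5.78
```

Request:
{"fn": "arm_command", "kwargs": {
  "deltas": [0.4,-0.01,-0.01,0,0,0,-0.6,0,0,0,0,0,0,-0.6]
}}

```text
time_s: 5.95
ee_pos: [0.5966, 0.0626, 0.1316]
tcp_rot: [0.014, 0.706, -0.014, 0.708]
force: [-1.0, 0.2, -3.7]
width: 0.0438
```

Run:
```python
from h import *
planL(-.0008,.061,.1262)
n="side";o=get_obs()
im,d=get_image(n)
x,y,w,h=(200,150,100,75);s=8
cv2.imwrite(f"pics/{n}5.png",cv2.resize(im[y:y+h,x:x+w,::-1],None,fx=s,fy=s,interpolation=cv2.INTER_CUBIC))
l=L(cloud(n,d))
zu=o["ee_pos"][2]-.0762
k=(l[:,2]>zu+.015)&(l[:,2]<zu+.044)&(abs(l[:,0])<.1)&(l[:,1]>.08)&(l[:,1]<.12);m=l[k];print("dev",k.sum(),edges(m[:,0],.085))
print("yaw",np.polyfit(m[:,0],m[:,1],1))
```

```text
local [-0.0003  0.0616  0.1316]
pos [0.5966 0.0626 0.1316] shift/30mm [ 0.179 -0.021 -0.016] turn/.5 [0.003 0.005 0.   ] F [-1.   0.2 -3.7] w 0.0438 t 5.95
dev 209 [-0.0443  0.0391 -0.0026]
yaw [0.0110513  0.08881198]
```

View pics/side5.png

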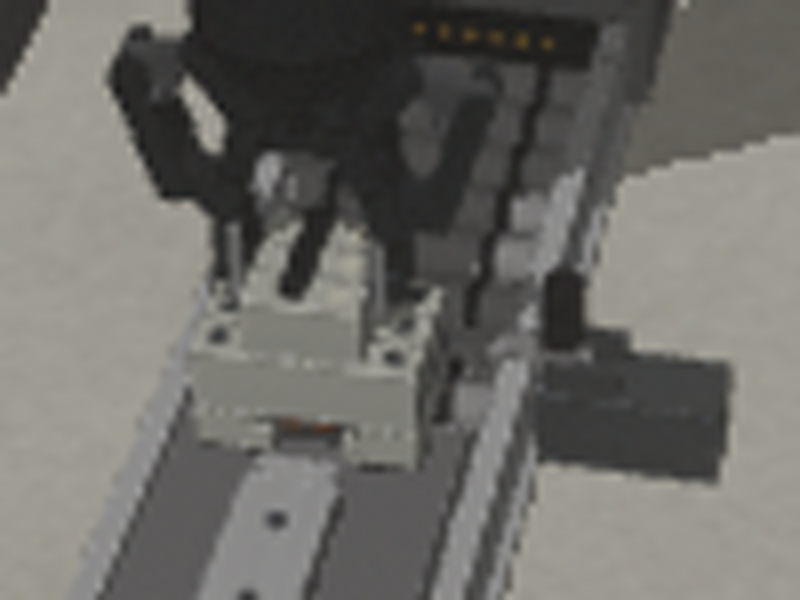

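Request:
{"fn": "arm_command", "kwargs": {
  "deltas": [0.15,-0.02,-0.02,0,0,0,-0.6,0.05,0,0,0,0,0,-0.6,0,0,0,0,0,0,-0.6]
}}

```text
time_s: 6.25
ee_pos: [0.5964, 0.0618, 0.1262]
tcp_rot: [0.015, 0.706, -0.014, 0.708]
force: [-0.3, 0.1, -3.1]
width: 0.044
```

Request:
{"fn": "arm_command", "kwargs": {
  "deltas": [0.03,0,0,0,0,0,-0.6,0.02,0,0,0,0,0,-0.6,0,0,0,0,0,0,-0.6]
}}

```text
time_s: 6.5
ee_pos: [0.5964, 0.0618, 0.1248]
tcp_rot: [0.015, 0.706, -0.014, 0.708]
force: [-0.8, 0.5, -0.7]
width: 0.0442
```

Request:
{"fn": "arm_command", "kwargs": {
  "deltas": [-0.02,0,-0.02,0,0,0,-0.6,0,0.2,0,0,0,0,-0.6,0,0.2,0,0,0,0,-0.6,0,0.1,0,0,0,0,-0.6,0,0,0,0,0,0,-0.6]
}}

```text
time_s: 6.92
ee_pos: [0.5966, 0.0787, 0.1256]
tcp_rot: [0.015, 0.706, -0.014, 0.708]
force: [-0.1, -0.6, -3.1]
width: 0.044
```

Run:
```python
from h import *
planL(-.0008,.085,.1258)
n="side";o=get_obs()
im,d=get_image(n)
x,y,w,h=(190,150,100,100);s=6
cv2.imwrite(f"pics/{n}6.png",cv2.resize(im[y:y+h,x:x+w,::-1],None,fx=s,fy=s,interpolation=cv2.INTER_CUBIC))
```

```text
local [-0.001   0.0777  0.1256]
pos [0.5966 0.0787 0.1256] shift/30mm [-0.005  0.242  0.006] turn/.5 [ 0.003  0.008 -0.001] F [-0.1 -0.6 -3.1] w 0.044 t 6.92
```

View pics/side6.png

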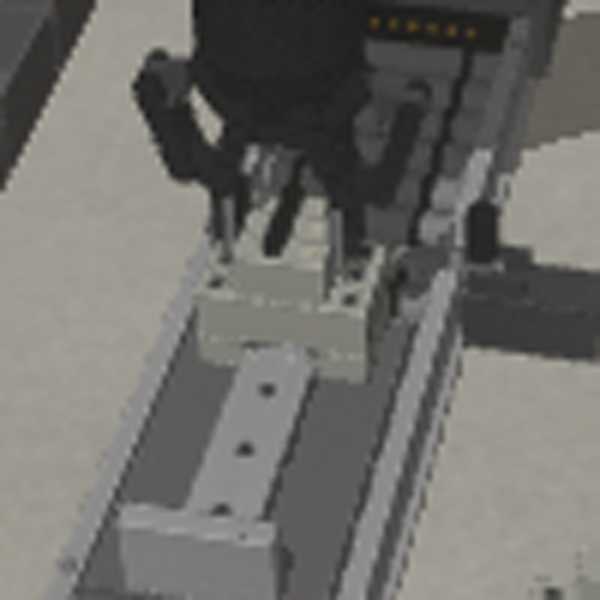

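Request:
{"fn": "arm_command", "kwargs": {
  "deltas": [0,0.2,0,0,0,0,-0.6,0,0.3,0,0,0,0,-0.6,0,0.3,0,0,0,0,-0.6,0,0.3,0,0,0,0,-0.6,0,0,0,0,0,0,-0.6]
}}

```text
time_s: 7.38
ee_pos: [0.598, 0.1152, 0.1255]
tcp_rot: [0.015, 0.706, -0.014, 0.708]
force: [0.3, 0.4, -4.4]
width: 0.0442
```

Run:
```python
from h import *
planL(-.0008,.205,.1258)
```

```text
local [-0.0011  0.1143  0.1255]
pos [0.598  0.1152 0.1255] shift/30mm [-0.006  3.025  0.016] turn/.5 [ 0.003  0.008 -0.002] F [ 0.3  0.4 -4.4] w 0.0442 t 7.38
```

Request:
{"fn": "arm_command", "kwargs": {
  "deltas": [0,0.3,0.01,0,0,0,-0.6,0,0.4,0,0,0,0,-0.6,0,0.4,0,0,0,0,-0.6,0,0.4,0,0,0,0,-0.6,0,0.4,0,0,0,0,-0.6,0,0.4,0,0,0,0,-0.6,0,0.2,0,0,0,0,-0.6,0,0,0,0,0,0,-0.6]
}}

```text
time_s: 8.05
ee_pos: [0.6012, 0.2007, 0.1253]
tcp_rot: [0.014, 0.706, -0.013, 0.708]
force: [-0.6, 1.1, -3.6]
width: 0.0437
```

Run:
```python
from h import *
planL(-.0008,.205,.1258)
n="side";o=get_obs()
im,d=get_image(n)
x,y,w,h=(190,150,100,120);s=5
cv2.imwrite(f"pics/{n}7.png",cv2.resize(im[y:y+h,x:x+w,::-1],None,fx=s,fy=s,interpolation=cv2.INTER_CUBIC))
```

```text
local [-0.0016  0.1998  0.1253]
pos [0.6012 0.2007 0.1253] shift/30mm [-0.016  0.174  0.026] turn/.5 [ 0.008  0.007 -0.003] F [-0.6  1.1 -3.6] w 0.0437 t 8.05
```

View pics/side7.png

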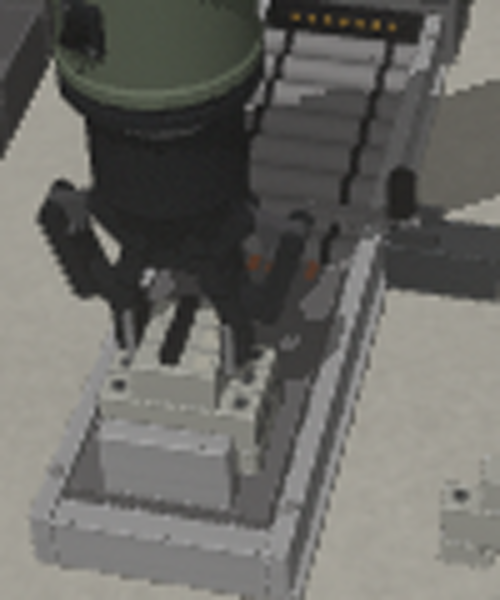

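Device is on the rail close to the block. Press on in small steps until the force shows.

Request:
{"fn": "arm_command", "kwargs": {
  "deltas": [0,0.2,0.02,0,0,0,-0.6,0,0.1,0,0,0,0,-0.6,0,0.1,0,0,0,0,-0.6,0,0.1,0,0,0,0,-0.6]
}}

```text
time_s: 8.43
ee_pos: [0.6028, 0.2135, 0.1254]
tcp_rot: [0.015, 0.706, -0.015, 0.708]
force: [-1.1, -1.0, -3.3]
width: 0.0442
```

Request:
{"fn": "arm_command", "kwargs": {
  "deltas": [0,0.1,0,0,0,0,-0.6,0,0.1,0,0,0,0,-0.6,0,0.1,0,0,0,0,-0.6]
}}

```text
time_s: 8.68
ee_pos: [0.6032, 0.2182, 0.1256]
tcp_rot: [0.014, 0.706, -0.018, 0.708]
force: [-4.7, -16.3, 6.2]
width: 0.044
```

Request:
{"fn": "arm_command", "kwargs": {
  "deltas": [0,-0.03,0,0,0,0,-0.6,0,0,0,0,0,0,0.5,0,0,0,0,0,0,0.5,0,0,0,0,0,0,0.5,-0.5,0,0,0,0,0,0.5,-0.9,0,0,0,0,0,0.5,-0.9,0,0,0,0,0,0.5,-0.5,0,0,0,0,0,1,0,0,0,0,0,0,1]
}}

```text
time_s: 9.43
ee_pos: [0.6033, 0.2182, 0.2131]
tcp_rot: [0.014, 0.706, -0.019, 0.707]
force: [0.3, -0.1, 0.8]
width: 0.0848
```

Run:
```python
from h import *
plan([.419,.2225,.15],-.02)
for n in("side","top"):
    im,d=get_image(n)
    x,y,w,h=(190,110,160,190) if n=="side" else (130,120,250,130);s=600/h if n=="side" else 3.2
    cv2.imwrite(f"pics/{n}8.png",cv2.resize(im[y:y+h,x:x+w,::-1],None,fx=s,fy=s,interpolation=cv2.INTER_CUBIC))
    C=cloud(n,d);print(n,fitrect(C,0.085,0.018,0.01,[0.417,0.221,0.],roi=.015),fitrect(C,0.085,0.018,0.01,[0.416,0.313,0.37],roi=.015))
```

```text
pos [0.6033 0.2182 0.2131] shift/30mm [ 2.093 -0.128 -6.146] turn/.5 [-0.052  0.003  0.013] F [ 0.3 -0.1  0.8] w 0.0848 t 9.43
side (array([0.4328, 0.2294, 0.1832]), np.float64(674.9), 2694) (array([0.4152, 0.316 , 0.3728]), np.float64(125.3), 580)
top (array([0.4048, 0.2075, 0.0124]), np.float64(690.6), 1661) (array([0.416, 0.313, 0.37 ]), np.float64(0.0), 0)
```

View pics/side8.png

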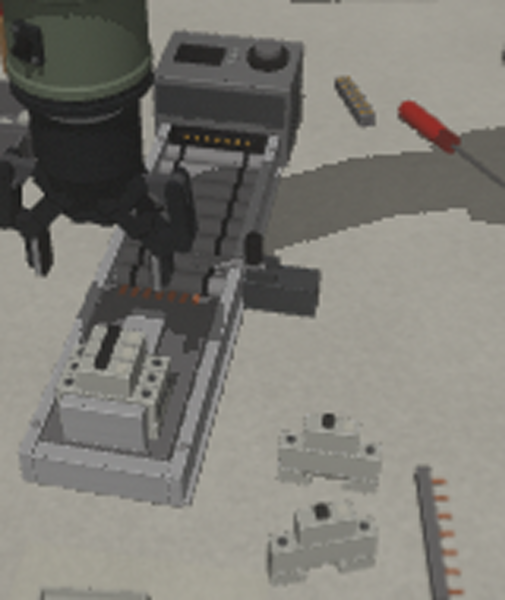

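View pics/top8.png

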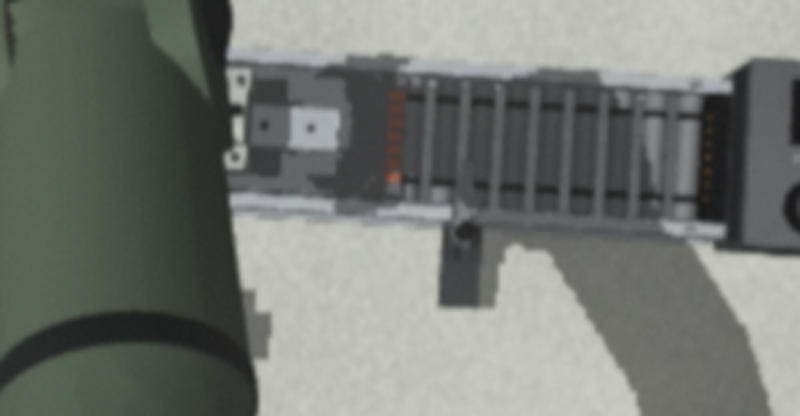

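Request:
{"fn": "arm_command", "kwargs": {
  "deltas": [0,-0.02,-0.8,0,0,0,1,0,-0.02,-0.9,0,0,0,1,0,-0.02,-0.9,-0.02,0,0,1,0,-0.02,-0.9,0,0,0,1,0,-0.02,-0.9,0,0,0,1,0,-0.02,-0.9,0,0,0,1,0.5,0,-0.6,0,0,0,1,0.6,0,0,0,0,0,1,0.5,0,0,0,0,0,1,0,0,0,0,0,0,1]
}}

```text
time_s: 10.37
ee_pos: [0.412, 0.2196, 0.152]
tcp_rot: [0.007, 0.71, -0.016, 0.704]
force: [0.5, 1.0, -0.3]
width: 0.0857
```

Run:
```python
from h import *
plan([.419,.220,.105],-.02)
```

```text
pos [0.412  0.2196 0.152 ] shift/30mm [1.564 0.041 0.246] turn/.5 [-0.025 -0.018  0.026] F [ 0.5  1.  -0.3] w 0.0857 t 10.37
```

Request:
{"fn": "arm_command", "kwargs": {
  "deltas": [0.5,0.04,0.24,-0.02,-0.02,0.03,1,0.5,0,0,0,0,0,1,0.5,0,0,0,0,0,1,0,0,0,0,0,0,1]
}}

```text
time_s: 10.7
ee_pos: [0.4191, 0.2204, 0.1048]
tcp_rot: [0.008, 0.707, -0.007, 0.707]
force: [-2.0, -0.7, -0.3]
width: 0.0855
```

Run:
```python
from h import *
plan([.419,.220,.074],-.02)
im,d=get_image("side")
cv2.imwrite("pics/s9.png",cv2.resize(im[210:300,240:360,::-1],None,fx=6,fy=6,interpolation=cv2.INTER_CUBIC))
```

```text
pos [0.4191 0.2204 0.1048] shift/30mm [ 1.026 -0.013 -0.003] turn/.5 [-0.004 -0.001 -0.002] F [-2.  -0.7 -0.3] w 0.0855 t 10.7
```

View pics/s9.png

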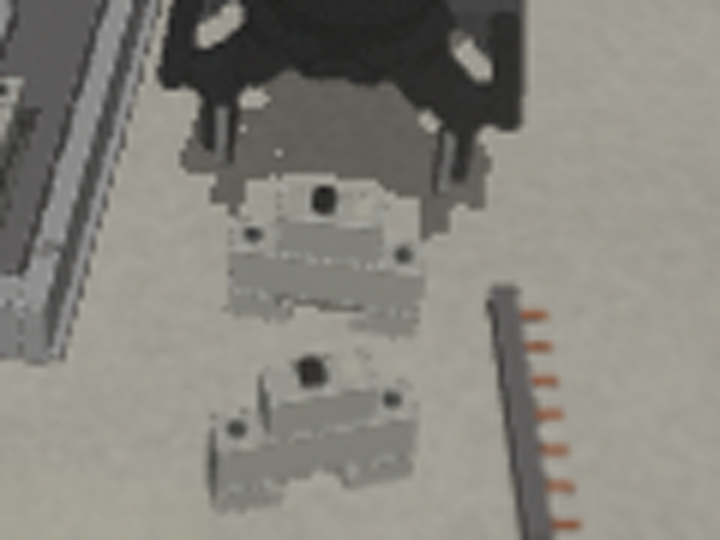

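Request:
{"fn": "arm_command", "kwargs": {
  "deltas": [0.5,0,0,0,0,0,1,0.5,0,0,0,0,0,1,0.05,0,0,0,0,0,0.5,0,0,0,0,0,0,0,0,0,0,0,0,0,-0.4,0,0,0,0,0,0,-0.6,0,0,0,0,0,0,-0.6,0,0,0,0,0,0,-0.6,0,0,0,0,0,0,-0.6],
  "force": 40
}}

```text
time_s: 11.5
ee_pos: [0.4224, 0.2219, 0.0808]
tcp_rot: [0.01, 0.705, -0.007, 0.709]
force: [-0.2, -0.6, -1.6]
width: 0.044
```

Run:
```python
from h import *
plan([.419,.220,.174],-.0425)
im,d=get_image("side")
cv2.imwrite("pics/s10.png",cv2.resize(im[210:300,240:360,::-1],None,fx=6,fy=6,interpolation=cv2.INTER_CUBIC))
```

```text
pos [0.4224 0.2219 0.0808] shift/30mm [-3.107 -0.05  -0.097] turn/.5 [ 0.039  0.01  -0.01 ] F [-0.2 -0.6 -1.6] w 0.044 t 11.5
```

View pics/s10.png

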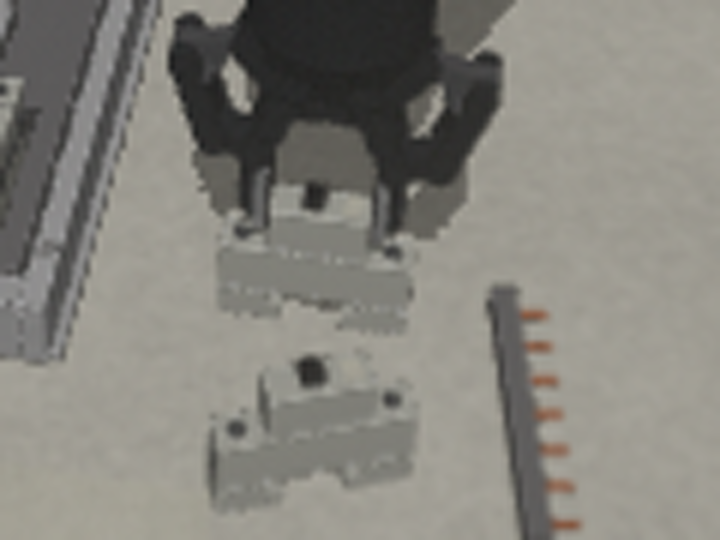

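Request:
{"fn": "arm_command", "kwargs": {
  "deltas": [-0.5,0,0,0,0,0,-0.6,-0.9,0,0,0.04,0,0,-0.6,-0.9,0,0,0,0,0,-0.6,-0.8,0,0,0,0,0,-0.6,0,0,0,0,0,0,-0.6]
}}

```text
time_s: 11.97
ee_pos: [0.4212, 0.2204, 0.1768]
tcp_rot: [0.017, 0.706, -0.015, 0.708]
force: [0.9, 0.6, -0.6]
width: 0.0438
```

Run:
```python
from h import *
planL(-.0008,.075,.178)
im,d=get_image("side")
cv2.imwrite("pics/s11.png",cv2.resize(im[180:270,240:360,::-1],None,fx=6,fy=6,interpolation=cv2.INTER_CUBIC))
```

```text
local [-0.1823  0.2119  0.1768]
pos [0.4212 0.2204 0.1768] shift/30mm [-0.039 -4.546  6.062] turn/.5 [-0.005  0.004 -0.005] F [ 0.9  0.6 -0.6] w 0.0438 t 11.97
```

View pics/s11.png

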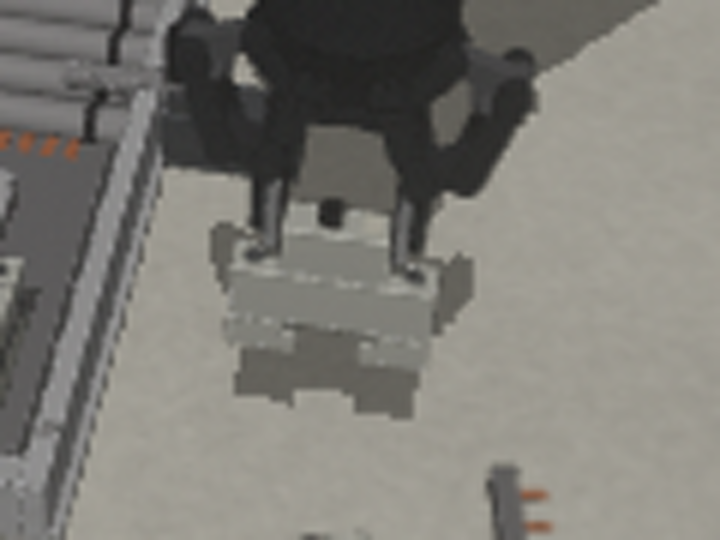

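Request:
{"fn": "arm_command", "kwargs": {
  "deltas": [0,-0.8,0.5,0,0,0,-0.6,0,-0.8,0.8,0,0,0,-0.6,0,-0.8,0.8,0,0,0,-0.6,0,-0.8,0.8,0,0,0,-0.6,0,-0.6,0.9,0,0,0,-0.6,0,-0.3,0.9,0,0,0,-0.6,0,0,0.8,0,0,0,-0.6,0,0,0.4,0,0,0,-0.6,0,0,0,0,0,0,-0.6]
}}

```text
time_s: 12.77
ee_pos: [0.5959, 0.0838, 0.1665]
tcp_rot: [0.014, 0.709, -0.014, 0.705]
force: [-0.5, 0.1, -0.9]
width: 0.0439
```

Run:
```python
from h import *
planL(-.0012,.083,.138)
```

```text
local [-0.0019  0.0828  0.1665]
pos [0.5959 0.0838 0.1665] shift/30mm [0.951 0.005 0.031] turn/.5 [ 0.007 -0.014 -0.001] F [-0.5  0.1 -0.9] w 0.0439 t 12.77
```

Request:
{"fn": "arm_command", "kwargs": {
  "deltas": [0.4,0,0.03,0.01,-0.01,0,-0.6,0.4,0,0,0,0,0,-0.6,0.1,0,0,0,0,0,-0.6,0,0,0,0,0,0,-0.6]
}}

```text
time_s: 13.1
ee_pos: [0.5946, 0.0833, 0.1342]
tcp_rot: [0.016, 0.709, -0.016, 0.705]
force: [0.2, -0.3, -1.1]
width: 0.0439
```

```bash
cat >> h.py <<'E'
def lookdev(tag,zoff):
    n="side";o=get_obs();im,d=get_image(n)
    x,y,w,h=(195,160,90,75);s=8
    cv2.imwrite(f"pics/{tag}.png",cv2.resize(im[y:y+h,x:x+w,::-1],None,fx=s,fy=s,interpolation=cv2.INTER_CUBIC))
    l=L(cloud(n,d));zu=o["ee_pos"][2]-zoff;t=L(o["ee_pos"])[0]
    k=(l[:,2]>zu+.015)&(l[:,2]<zu+.044)&(abs(l[:,0])<.1)&(l[:,1]>t[1]-.01)&(l[:,1]<t[1]+.04);m=l[k];print("dev",k.sum(),edges(m[:,0],.085))
    print("yaw",np.polyfit(m[:,0],m[:,1],1))
E
python3 - <<'E'
from h import *
planL(-.0012,.083,.1315)
lookdev("s12",.0808)
E
```

```text
local [-0.0032  0.0822  0.1342]
pos [0.5946 0.0833 0.1342] shift/30mm [0.091 0.026 0.066] turn/.5 [-0.004 -0.014  0.001] F [ 0.2 -0.3 -1.1] w 0.0439 t 13.1
dev 198 [-0.0472  0.0362 -0.0055]
yaw [0.02070339 0.09299114]
```

View pics/s12.png

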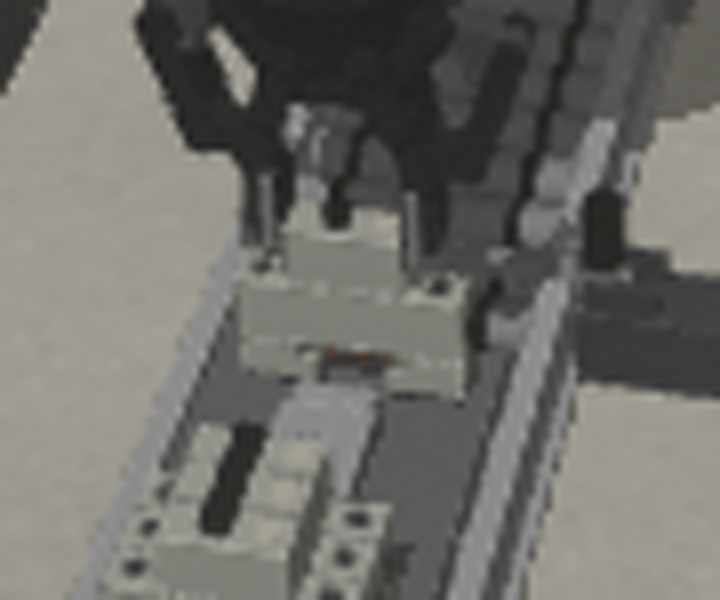

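Request:
{"fn": "arm_command", "kwargs": {
  "deltas": [0.05,0.02,0.07,0,-0.01,0,-0.6,0,0,0,0,0,0,-0.6,0.03,0,0,0,0,0,-0.6,0,0,0,0,0,0,-0.6]
}}

```text
time_s: 13.48
ee_pos: [0.5967, 0.0847, 0.133]
tcp_rot: [0.015, 0.707, -0.015, 0.707]
force: [-0.6, 0.6, -1.9]
width: 0.044
```

Run:
```python
from h import *
planL(-.0012,.083,.130)
```

```text
local [-0.0011  0.0837  0.133 ]
pos [0.5967 0.0847 0.133 ] shift/30mm [ 0.099 -0.023 -0.002] turn/.5 [-0.002 -0.001 -0.001] F [-0.6  0.6 -1.9] w 0.044 t 13.48
```

Request:
{"fn": "arm_command", "kwargs": {
  "deltas": [0.08,-0.02,0,0,0,0,-0.6,0.03,0,0,0,0,0,-0.6,0.03,0,0,0,0,0,-0.6]
}}

```text
time_s: 13.73
ee_pos: [0.5971, 0.0842, 0.1293]
tcp_rot: [0.016, 0.707, -0.015, 0.707]
force: [-0.0, -0.0, -1.6]
width: 0.0441
```

Request:
{"fn": "arm_command", "kwargs": {
  "deltas": [0.03,0,-0.01,0,0,0,-0.6,0.02,0,0,0,0,0,-0.6]
}}

```text
time_s: 13.9
ee_pos: [0.5967, 0.0842, 0.1277]
tcp_rot: [0.016, 0.707, -0.015, 0.707]
force: [-0.9, 0.5, -1.7]
width: 0.044
```

Request:
{"fn": "arm_command", "kwargs": {
  "deltas": [0.03,0,0,0,0,0,-0.6,0.02,0,0,0,0,0,-0.6]
}}

```text
time_s: 14.07
ee_pos: [0.5968, 0.0841, 0.1274]
tcp_rot: [0.016, 0.707, -0.015, 0.707]
force: [-7.4, -0.4, 15.6]
width: 0.0437
```

Run:
```python
from h import *
planL(-.0012,.083,.1265)
lookdev("s13",.0785)
```

```text
local [-0.001   0.0832  0.1274]
pos [0.5968 0.0841 0.1274] shift/30mm [ 0.03  -0.005 -0.007] turn/.5 [-0.002  0.002 -0.003] F [-7.4 -0.4 15.6] w 0.0437 t 14.07
dev 234 [-0.0447  0.0381 -0.0033]
yaw [0.03308826 0.09602717]
```

View pics/s13.png

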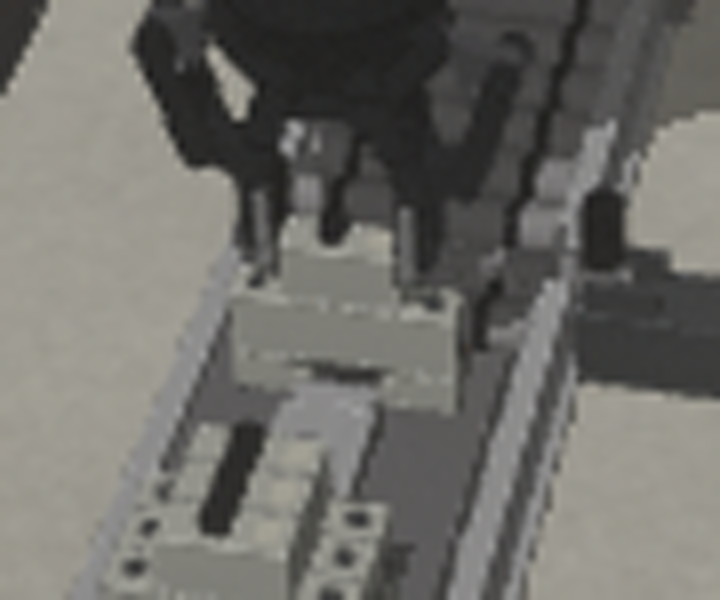

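Request:
{"fn": "arm_command", "kwargs": {
  "deltas": [-0.03,0,0,0,0,0,-0.6,0,0,0,0,0,0,-0.6]
}}

```text
time_s: 14.28
ee_pos: [0.5969, 0.0841, 0.1287]
tcp_rot: [0.016, 0.706, -0.015, 0.707]
force: [-0.0, -0.9, -2.4]
width: 0.0434
```

Request:
{"fn": "arm_command", "kwargs": {
  "deltas": [0.02,0.1,0,0,0,0,-0.6,0,0.2,0,0,0,0,-0.6,0,0.2,0,0,0,0,-0.6,0,0.1,0,0,0,0,-0.6,0,0,0,0,0,0,-0.6]
}}

```text
time_s: 14.7
ee_pos: [0.5977, 0.1044, 0.1276]
tcp_rot: [0.016, 0.707, -0.015, 0.707]
force: [-0.1, 0.5, -0.9]
width: 0.0438
```

Run:
```python
from h import *
planL(-.0012,.11,.128)
lookdev("s14",.0785)
```

```text
local [-0.001   0.1035  0.1276]
pos [0.5977 0.1044 0.1276] shift/30mm [-0.014  0.218 -0.007] turn/.5 [-0.002  0.002 -0.004] F [-0.1  0.5 -0.9] w 0.0438 t 14.7
dev 247 [-0.0448  0.039  -0.0029]
yaw [0.01146682 0.11505476]
```

View pics/s14.png

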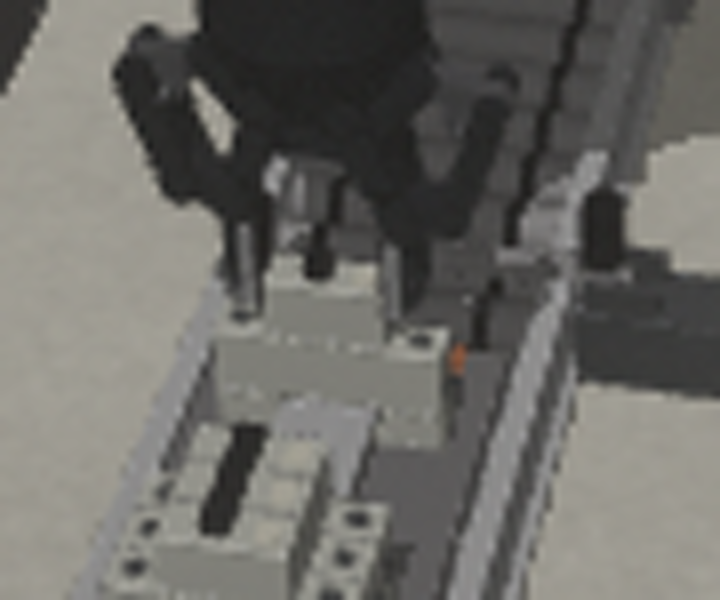

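Request:
{"fn": "arm_command", "kwargs": {
  "deltas": [0,0.3,0,0,0,0,-0.6,0,0.4,0,0,0,0,-0.6,0,0.4,0,0,0,0,-0.6,0,0.4,0,0,0,0,-0.6,0,0.4,0,0,0,0,-0.6,0,0.2,0,0,0,0,-0.6,0,0,0,0,0,0,-0.6]
}}

```text
time_s: 15.33
ee_pos: [0.6005, 0.1753, 0.1276]
tcp_rot: [0.016, 0.707, -0.014, 0.707]
force: [-0.4, -0.5, -1.6]
width: 0.0439
```

Run:
```python
from h import *
planL(-.0010,.175,.128)
```

```text
local [-0.0012  0.1744  0.1276]
pos [0.6005 0.1753 0.1276] shift/30mm [-0.014  0.019  0.007] turn/.5 [ 0.001  0.002 -0.004] F [-0.4 -0.5 -1.6] w 0.0439 t 15.33
```

Request:
{"fn": "arm_command", "kwargs": {
  "deltas": [0,0.1,0,0,0,0,-0.6,0,0.1,0,0,0,0,-0.6,0,0.08,0,0,0,0,-0.6]
}}

```text
time_s: 15.58
ee_pos: [0.6008, 0.1798, 0.1277]
tcp_rot: [0.014, 0.707, -0.017, 0.707]
force: [-2.9, -13.7, 5.1]
width: 0.0438
```

Request:
{"fn": "arm_command", "kwargs": {
  "deltas": [0,-0.02,0,0,0,0,-0.6,0,0,0,0,0,0,0.5,0,0,0,0,0,0,0.5,0,0,0,0,0,0,0.5,-0.5,0,0,0,0,0,0.5,-0.9,0,0,0,0,0,0.5,-0.9,0,0,0,0,0,0.5,-0.5,0,0,0,0,0,1,0,0,0,0,0,0,1]
}}

```text
time_s: 16.33
ee_pos: [0.6003, 0.1781, 0.2141]
tcp_rot: [0.015, 0.708, -0.018, 0.706]
force: [0.4, 0.8, 0.5]
width: 0.0847
```

Run:
```python
from h import *
plan([.417,.310,.213],.37)
for n in("side",):
    im,d=get_image(n)
    x,y,w,h=(190,110,160,190);s=600/h
    cv2.imwrite(f"pics/{n}15.png",cv2.resize(im[y:y+h,x:x+w,::-1],None,fx=s,fy=s,interpolation=cv2.INTER_CUBIC))
    C=cloud(n,d);print(n,fitrect(C,0.085,0.018,0.01,[0.416,0.313,0.37],roi=.015),fitrect(C,0.045,0.018,0.056,[0.416,0.313,0.37],roi=.015))
```

```text
pos [0.6003 0.1781 0.2141] shift/30mm [ 0.032  4.106 -6.309] turn/.5 [-0.833 -0.006  0.008] F [0.4 0.8 0.5] w 0.0847 t 16.33
side (array([0.4151, 0.316 , 0.3715]), np.float64(125.9), 583) (array([0.4161, 0.3121, 0.3742]), np.float64(96.5), 183)
```

View pics/side15.png

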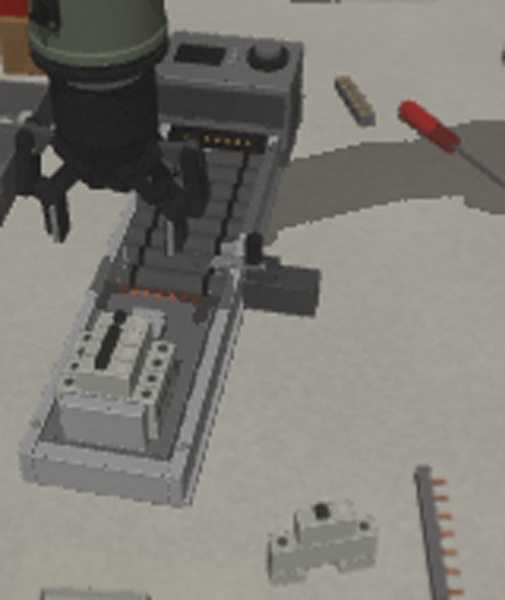

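Request:
{"fn": "arm_command", "kwargs": {
  "deltas": [0,0.4,-0.7,0,0,0,1,0,0.6,-0.9,0,0,0,1,0,0.6,-0.9,0,0,0,1,0,0.6,-0.9,0,0,0,1,0,0.6,-0.9,0,0,0,1,0,0.6,-0.9,0,0,0,1,0,0.6,-0.9,0,0,0,1,0,0,0,-0.2,0,0,1,0,0,0,-0.2,0,0,1,0,0,0,-0.2,0,0,1,0,0,0,-0.2,0,0,1,0,0,0,0,0,0,1]
}}

```text
time_s: 17.38
ee_pos: [0.4089, 0.3119, 0.2025]
tcp_rot: [-0.134, 0.699, 0.128, 0.69]
force: [0.2, -0.0, -0.6]
width: 0.0856
```

Run:
```python
from h import *
plan([.418,.312,.12],.372)
```

```text
pos [0.4089 0.3119 0.2025] shift/30mm [ 2.747 -0.089  0.324] turn/.5 [ 0.003 -0.028  0.013] F [ 0.2 -0.  -0.6] w 0.0856 t 17.38
```

Request:
{"fn": "arm_command", "kwargs": {
  "deltas": [0.5,-0.09,0.3,0,-0.03,0.01,1,0.8,0,0,0,0,0,1,0.8,0,0,0,0,0,1,0.5,0,0,0,0,0,1,0,0,0,0,0,0,1]
}}

```text
time_s: 17.8
ee_pos: [0.4185, 0.312, 0.1198]
tcp_rot: [-0.125, 0.695, 0.125, 0.697]
force: [-0.1, -0.8, -1.2]
width: 0.0853
```

Run:
```python
from h import *
plan([.418,.312,.074],.372)
im,d=get_image("side")
cv2.imwrite("pics/s16.png",cv2.resize(im[210:300,240:360,::-1],None,fx=6,fy=6,interpolation=cv2.INTER_CUBIC))
```

```text
pos [0.4185 0.312  0.1198] shift/30mm [ 1.528  0.006 -0.018] turn/.5 [-0.033  0.004  0.001] F [-0.1 -0.8 -1.2] w 0.0853 t 17.8
```

View pics/s16.png

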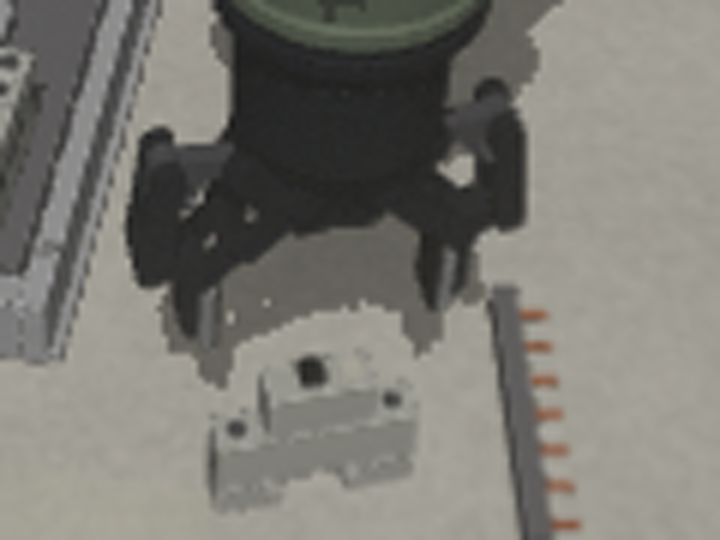

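Request:
{"fn": "arm_command", "kwargs": {
  "deltas": [0.5,0,-0.02,-0.03,0,0,1,0.5,0,0,0,0,0,1,0.5,0,0,0,0,0,1,0.1,0,0,0,0,0,0.5,0.05,0,0,0,0,0,0,0.05,0,0,0,0,0,-0.4,0,0,0,0,0,0,-0.6,0,0,0,0,0,0,-0.6,0,0,0,0,0,0,-0.6,0,0,0,0,0,0,-0.6],
  "force": 40
}}

```text
time_s: 18.68
ee_pos: [0.4213, 0.3138, 0.0758]
tcp_rot: [-0.125, 0.693, 0.127, 0.699]
force: [0.3, -0.3, -1.2]
width: 0.0442
```

Run:
```python
from h import *
plan([.419,.312,.178],-.0425)
im,d=get_image("side")
cv2.imwrite("pics/s17.png",cv2.resize(im[210:300,240:360,::-1],None,fx=6,fy=6,interpolation=cv2.INTER_CUBIC))
```

```text
pos [0.4213 0.3138 0.0758] shift/30mm [-3.407 -0.021 -0.061] turn/.5 [ 0.802  0.018 -0.008] F [ 0.3 -0.3 -1.2] w 0.0442 t 18.68
```

View pics/s17.png

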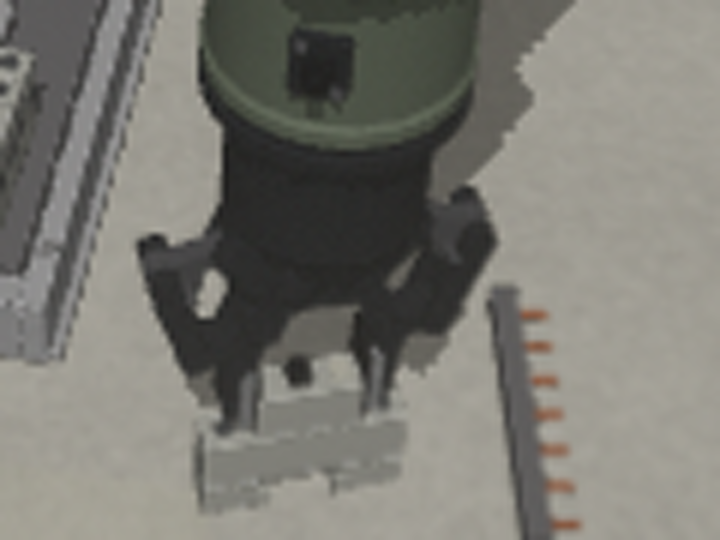

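Request:
{"fn": "arm_command", "kwargs": {
  "deltas": [-0.5,0,0,0,0,0,-0.6,-0.9,0,0,0,0,0,-0.6,-0.9,0,0,0.2,0,0,-0.6,-0.9,0,0,0.2,0,0,-0.6,-0.2,0,0,0.2,0.01,0,-0.6,0,0,0,0.2,0,0,-0.6,0,0,0,0,0,0,-0.6]
}}

```text
time_s: 19.32
ee_pos: [0.4202, 0.3128, 0.1835]
tcp_rot: [0.023, 0.706, -0.019, 0.707]
force: [-0.6, -0.4, -1.3]
width: 0.0441
```

Run:
```python
from h import *
planL(-.0010,.080,.178)
im,d=get_image("side")
cv2.imwrite("pics/s18.png",cv2.resize(im[190:280,240:360,::-1],None,fx=6,fy=6,interpolation=cv2.INTER_CUBIC))
```

```text
local [-0.1872  0.3041  0.1835]
pos [0.4202 0.3128 0.1835] shift/30mm [ 0.145 -7.363  6.337] turn/.5 [-0.035  0.003 -0.013] F [-0.6 -0.4 -1.3] w 0.0441 t 19.32
```

View pics/s18.png

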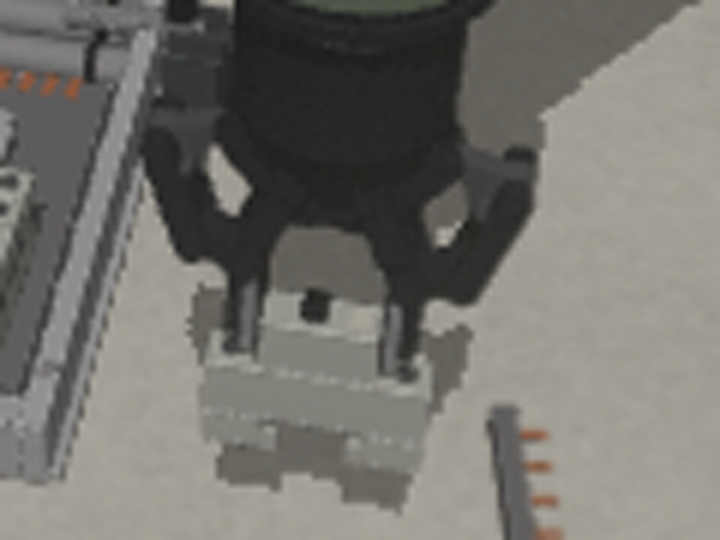

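Request:
{"fn": "arm_command", "kwargs": {
  "deltas": [0,-0.6,0.1,-0.03,0,-0.01,-0.6,0,-0.9,0.2,0,0,0,-0.6,0,-0.9,0.4,0,0,0,-0.6,0,-0.9,0.6,0,0,0,-0.6,0,-0.9,0.6,0,0,0,-0.6,0,-0.9,0.7,0,0,0,-0.6,0,-0.8,0.8,0,0,0,-0.6,0,-0.8,0.8,0,0,0,-0.6,0,-0.4,0.8,0,0,0,-0.6,0,0,0.8,0,0,0,-0.6,0,0,0.4,0,0,0,-0.6,0,0,0,0,0,0,-0.6]
}}

```text
time_s: 20.37
ee_pos: [0.6056, 0.0864, 0.1769]
tcp_rot: [-0.008, 0.709, 0.006, 0.705]
force: [-0.9, -0.0, -0.5]
width: 0.0441
```

Run:
```python
from h import *
planL(-.0010,.082,.134)
```

```text
local [0.0076 0.0858 0.1769]
pos [0.6056 0.0864 0.1769] shift/30mm [ 1.431 -0.105 -0.286] turn/.5 [ 0.123 -0.013  0.006] F [-0.9 -0.  -0.5] w 0.0441 t 20.37
```

Request:
{"fn": "arm_command", "kwargs": {
  "deltas": [0,-0.1,-0.28,0.12,-0.01,0,-0.6,0.5,0,0,0,0,0,-0.6,0.5,0,0,0,0,0,-0.6,0.4,0,0,0,0,0,-0.6,0,0,0,0,0,0,-0.6]
}}

```text
time_s: 20.78
ee_pos: [0.595, 0.0821, 0.1308]
tcp_rot: [0.009, 0.709, -0.011, 0.705]
force: [-0.5, -0.2, -1.5]
width: 0.0442
```

Run:
```python
from h import *
planL(-.0010,.083,.129)
lookdev("s19",.0785)
```

```text
local [-0.0028  0.0811  0.1308]
pos [0.595  0.0821 0.1308] shift/30mm [0.058 0.064 0.06 ] turn/.5 [ 0.028 -0.01   0.008] F [-0.5 -0.2 -1.5] w 0.0442 t 20.78
dev 200 [-0.0467  0.0359 -0.0054]
yaw [0.04023203 0.09185785]
```

View pics/s19.png

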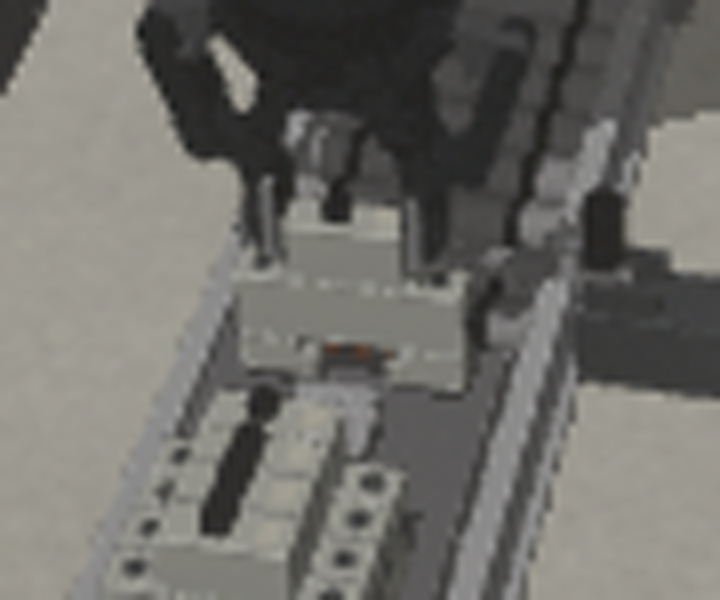

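Request:
{"fn": "arm_command", "kwargs": {
  "deltas": [0,0.05,0.06,0.04,-0.01,0.01,-0.6,0.04,0,0,0,0,0,-0.6,0,0,0,0,0,0,-0.6]
}}

```text
time_s: 21.08
ee_pos: [0.5976, 0.0838, 0.1316]
tcp_rot: [0.018, 0.706, -0.016, 0.708]
force: [0.5, -0.6, -0.6]
width: 0.044
```

Run:
```python
from h import *
planL(-.0010,.083,.128)
lookdev("s20",.0785)
```

```text
local [-0.0002  0.0829  0.1316]
pos [0.5976 0.0838 0.1316] shift/30mm [ 0.12   0.003 -0.027] turn/.5 [-0.012  0.004 -0.004] F [ 0.5 -0.6 -0.6] w 0.044 t 21.08
dev 195 [-0.0438  0.0397 -0.002 ]
yaw [0.02815844 0.09372074]
```

Request:
{"fn": "arm_command", "kwargs": {
  "deltas": [0.1,0,-0.03,0,0,0,-0.6,0.03,0,0,0,0,0,-0.6,0,0,0,0,0,0,-0.6]
}}

```text
time_s: 21.38
ee_pos: [0.5973, 0.0842, 0.1286]
tcp_rot: [0.018, 0.705, -0.016, 0.708]
force: [-0.1, -0.1, -1.5]
width: 0.044
```

Request:
{"fn": "arm_command", "kwargs": {
  "deltas": [0.03,0,0,0,0,0,-0.6,0.01,0,0,0,0,0,-0.6]
}}

```text
time_s: 21.55
ee_pos: [0.5973, 0.0843, 0.1275]
tcp_rot: [0.018, 0.705, -0.016, 0.708]
force: [0.2, -1.0, -1.9]
width: 0.044
```

Request:
{"fn": "arm_command", "kwargs": {
  "deltas": [0.03,0,-0.01,0,0,0,-0.6,0.01,0,0,0,0,0,-0.6]
}}

```text
time_s: 21.72
ee_pos: [0.597, 0.0843, 0.1262]
tcp_rot: [0.018, 0.705, -0.016, 0.708]
force: [0.0, -0.3, -1.3]
width: 0.0441
```

Request:
{"fn": "arm_command", "kwargs": {
  "deltas": [0.02,0,0,0,0,0,-0.6,0.01,0,0,0,0,0,-0.6]
}}

```text
time_s: 21.88
ee_pos: [0.597, 0.0843, 0.1251]
tcp_rot: [0.018, 0.705, -0.016, 0.708]
force: [0.3, 0.2, -1.2]
width: 0.044
```

Request:
{"fn": "arm_command", "kwargs": {
  "deltas": [0.02,0,0,0,0,0,-0.6,0.01,0,0,0,0,0,-0.6]
}}

```text
time_s: 22.05
ee_pos: [0.597, 0.0842, 0.1242]
tcp_rot: [0.018, 0.705, -0.016, 0.708]
force: [0.7, -0.3, -1.3]
width: 0.0441
```

Run:
```python
from h import *
planL(-.0010,.083,.124)
lookdev("s21",.0755)
```

```text
local [-0.0008  0.0833  0.1242]
pos [0.597  0.0842 0.1242] shift/30mm [ 0.005 -0.009 -0.006] turn/.5 [-0.01   0.008 -0.006] F [ 0.7 -0.3 -1.3] w 0.0441 t 22.05
dev 220 [-0.0441  0.0388 -0.0027]
yaw [0.01241984 0.09551182]
```

View pics/s21.png

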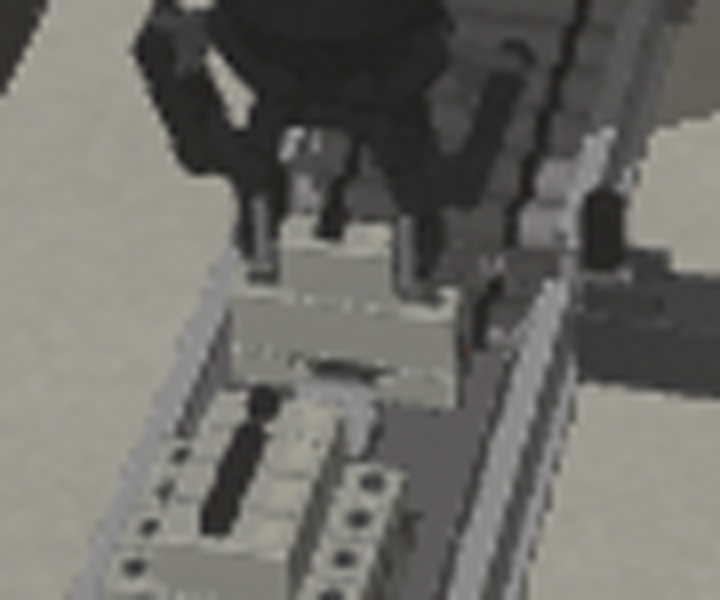

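Request:
{"fn": "arm_command", "kwargs": {
  "deltas": [0.02,0,0,0,0,0,-0.6,0.01,0,0,0,0,0,-0.6]
}}

```text
time_s: 22.27
ee_pos: [0.5971, 0.0842, 0.1232]
tcp_rot: [0.018, 0.705, -0.016, 0.708]
force: [-0.1, 0.7, -1.4]
width: 0.044
```

Request:
{"fn": "arm_command", "kwargs": {
  "deltas": [0.02,0,0,0,0,0,-0.6,0.01,0,0,0,0,0,-0.6]
}}

```text
time_s: 22.43
ee_pos: [0.5971, 0.0843, 0.1224]
tcp_rot: [0.018, 0.705, -0.016, 0.708]
force: [-3.0, 0.7, 8.2]
width: 0.0443
```

Request:
{"fn": "arm_command", "kwargs": {
  "deltas": [-0.03,0,0,0,0,0,-0.6,0,0.1,0,0,0,0,-0.6,0,0.2,0,0,0,0,-0.6,0,0.2,0,0,0,0,-0.6,0,0.1,0,0,0,0,-0.6,0,0,0,0,0,0,-0.6]
}}

```text
time_s: 22.93
ee_pos: [0.5981, 0.1046, 0.1234]
tcp_rot: [0.018, 0.705, -0.016, 0.708]
force: [-0.4, -0.2, -0.5]
width: 0.044
```

Run:
```python
from h import *
planL(-.0010,.15,.1234)
lookdev("s22",.0745)
```

```text
local [-0.0007  0.1037  0.1234]
pos [0.5981 0.1046 0.1234] shift/30mm [ 0.005  1.543 -0.019] turn/.5 [-0.01   0.009 -0.007] F [-0.4 -0.2 -0.5] w 0.044 t 22.93
dev 208 [-0.0444  0.0387 -0.0028]
yaw [-0.00259052  0.11514125]
```

View pics/s22.png

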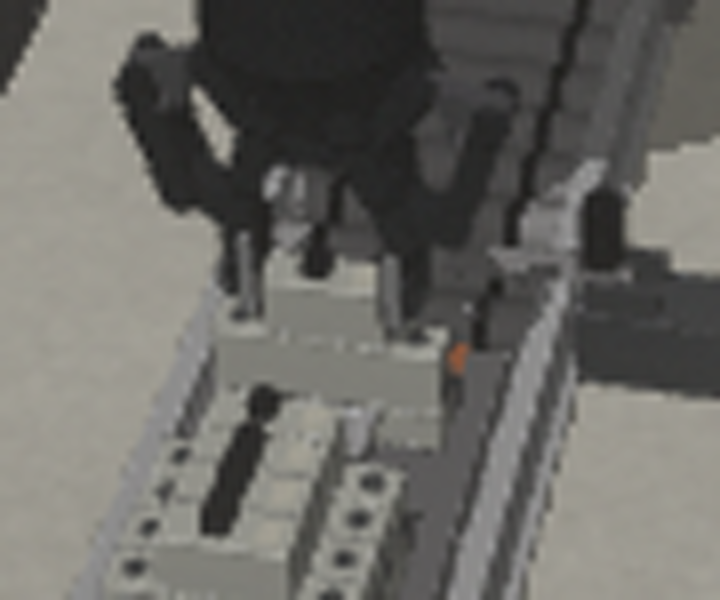

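Engaged without force. Slide on to about 6 mm before the first breaker (contact expected near TCP y_local 0.161).

Request:
{"fn": "arm_command", "kwargs": {
  "deltas": [0,0.3,0,0,0,0,-0.6,0,0.4,0,0,0,0,-0.6,0,0.4,0,0,0,0,-0.6,0,0.4,0,0,0,0,-0.6,0,0.2,0,0,0,0,-0.6,0,0,0,0,0,0,-0.6]
}}

```text
time_s: 23.48
ee_pos: [0.6006, 0.1611, 0.1234]
tcp_rot: [0.017, 0.705, -0.016, 0.708]
force: [0.3, -6.7, 1.2]
width: 0.0443
```

Request:
{"fn": "arm_command", "kwargs": {
  "deltas": [0,0.1,0,0,0,0,-0.6,0,0.1,0,0,0,0,-0.6,0,0.05,0,0,0,0,-0.6]
}}

```text
time_s: 23.73
ee_pos: [0.601, 0.1613, 0.1236]
tcp_rot: [0.015, 0.706, -0.02, 0.708]
force: [-1.6, -5.0, -0.4]
width: 0.0441
```

Request:
{"fn": "arm_command", "kwargs": {
  "deltas": [0,0,0,0,0,0,0.5,0,0,0,0,0,0,0.5,0,0,0,0,0,0,0.5,-0.5,0,0,0,0,0,0.5,-0.9,0,0,0,0,0,0.5,-0.9,0,0,0,0,0,0,-0.7,-0.5,0,0,0,0,-0.5,0,-0.9,0,0,0,0,-1,0,-0.6,0,0,0,0,-1,0,0,0,0,0,0,-1]
}}

```text
time_s: 24.57
ee_pos: [0.5975, 0.1028, 0.2185]
tcp_rot: [0.013, 0.705, -0.019, 0.708]
force: [-0.3, 0.2, -0.3]
width: 0.0033
```

Run:
```python
from h import *
planL(-.0010,.125,.11)
for n in("side","top"):
    im,d=get_image(n)
    x,y,w,h=(190,150,100,120) if n=="side" else (130,120,250,130);s=5 if n=="side" else 3.2
    cv2.imwrite(f"pics/{n}23.png",cv2.resize(im[y:y+h,x:x+w,::-1],None,fx=s,fy=s,interpolation=cv2.INTER_CUBIC))
```

```text
local [-0.0011  0.1018  0.2185]
pos [0.5975 0.1028 0.2185] shift/30mm [ 3.61   0.798 -0.015] turn/.5 [-0.006  0.008  0.014] F [-0.3  0.2 -0.3] w 0.0033 t 24.57
```

View pics/side23.png

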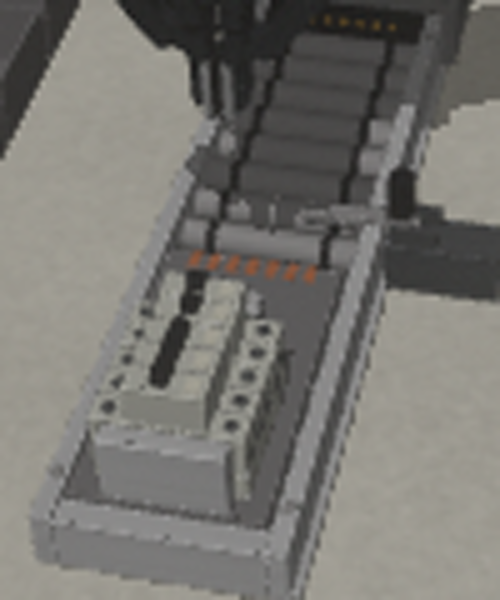

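View pics/top23.png

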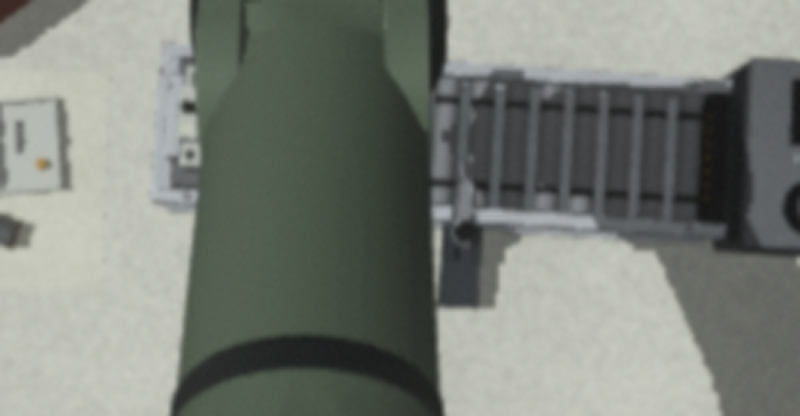

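Request:
{"fn": "arm_command", "kwargs": {
  "deltas": [0.5,0.4,0,0,0,0,-1,0.9,0.3,0,0,0,0.01,-1,0.9,0,0,0,0,0,-1,0.9,0,0,0,0,0,-1,0.6,0,0,0,0,0,-1,0,0,0,0,0,0,-1]
}}

```text
time_s: 25.17
ee_pos: [0.599, 0.1357, 0.0989]
tcp_rot: [0.014, 0.705, -0.012, 0.709]
force: [-0.2, -0.4, -0.1]
width: -0.0
```

Run:
```python
from h import *
planL(-.0005,.1435,.10)
```

```text
local [-0.001   0.1348  0.0989]
pos [0.599  0.1357 0.0989] shift/30mm [-0.035  0.291  0.019] turn/.5 [ 0.011  0.009 -0.008] F [-0.2 -0.4 -0.1] w -0.0 t 25.17
```

Request:
{"fn": "arm_command", "kwargs": {
  "deltas": [0,0.12,0.01,0,0,0,-1,0,0.12,0,0,0,0,-1,0,0.08,0,0,0,0,-1,0,0.08,0,0,0,0,-1]
}}

```text
time_s: 25.5
ee_pos: [0.6002, 0.1448, 0.1011]
tcp_rot: [0.013, 0.706, -0.015, 0.708]
force: [-3.4, -13.3, 2.4]
width: -0.0003
```

Request:
{"fn": "arm_command", "kwargs": {
  "deltas": [0.01,0.15,0,0,0,0,-1,0.02,0.15,0,0,0,0,-1]
}}

```text
time_s: 25.67
ee_pos: [0.6006, 0.1465, 0.1032]
tcp_rot: [0.012, 0.706, -0.02, 0.708]
force: [-7.8, -28.2, 7.6]
width: 0.0001
```

Request:
{"fn": "arm_command", "kwargs": {
  "deltas": [0,-0.3,0,0,0,0,-1,0,-0.6,0,0,0,0,-1,-0.9,-0.3,0,0,0,0,-1,-0.9,0,-0.9,0,0,0,1,-0.9,0,-0.9,0,0,0,1,-0.5,-0.5,-0.9,0,0,0,1,0,-0.9,0,0,0,0,1,0,-0.9,0,0,0,0,1,0,0,0,0,0,0,1]
}}

```text
time_s: 26.42
ee_pos: [0.5141, 0.0479, 0.2158]
tcp_rot: [0.013, 0.701, -0.016, 0.713]
force: [0.0, -1.2, -0.4]
width: 0.0726
```

Run:
```python
from h import *
plan([.512,.0045,.14],A0)
for n in("side","top"):
    im,d=get_image(n);C=cloud(n,d)
    x,y,w,h=(190,110,130,150) if n=="side" else (130,120,250,130);s=4 if n=="side" else 3.2
    cv2.imwrite(f"pics/{n}24.png",cv2.resize(im[y:y+h,x:x+w,::-1],None,fx=s,fy=s,interpolation=cv2.INTER_CUBIC))
    k=(abs(C[...,1]-.004)<.02)&(abs(C[...,0]-.512)<.02)&(C[...,2]>.055)&(C[...,2]<.09);q=C[k]
    if len(q):print(n,len(q),q.mean(0),np.percentile(q,[3,97],axis=0))
C=cloud("top",np.load("top0.npz")["d"])
k=(abs(C[...,1]-.004)<.02)&(abs(C[...,0]-.512)<.02)&(C[...,2]>.075)&(C[...,2]<.09);q=C[k];print(len(q),q.mean(0),np.percentile(q,[3,97],axis=0))
```

```text
pos [0.5141 0.0479 0.2158] shift/30mm [ 2.53  -1.439 -0.053] turn/.5 [0.004 0.033 0.007] F [ 0.  -1.2 -0.4] w 0.0726 t 26.42
side 45 [0.51133649 0.00936202 0.07148996] [[5.05169851e-01 3.80887922e-04 5.75384092e-02]
 [5.17912556e-01 1.38701048e-02 8.30339097e-02]]
35 [0.5107522  0.00161777 0.08059393] [[ 0.5030779  -0.00602082  0.07610283]
 [ 0.5190383   0.00981192  0.08466383]]
```

View pics/side24.png

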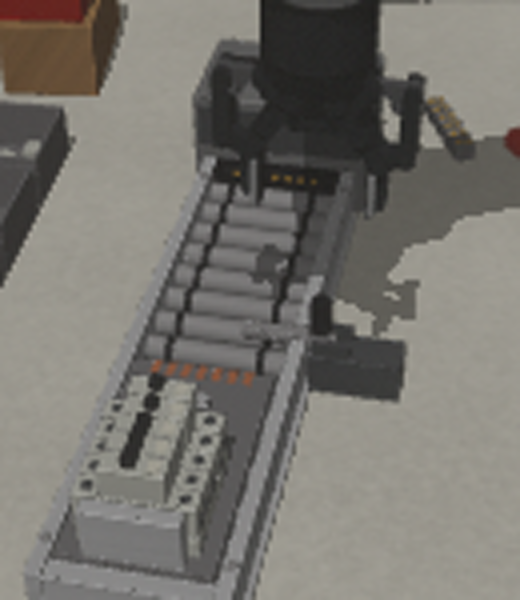

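View pics/top24.png

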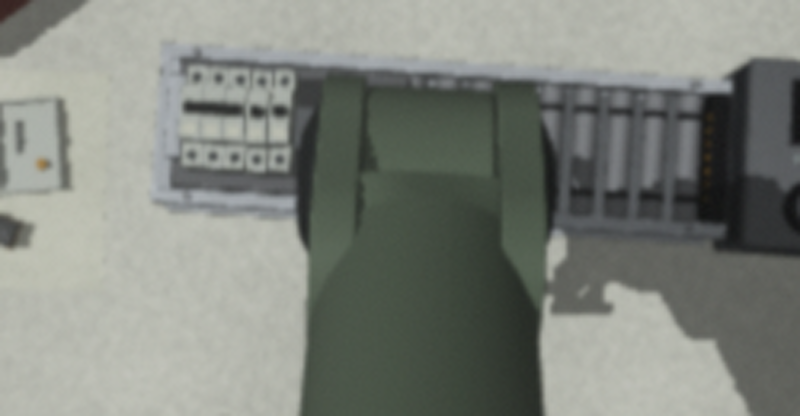

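Request:
{"fn": "arm_command", "kwargs": {
  "deltas": [0.3,-0.7,-0.02,0,0.03,0,1,0.6,-0.76,-0.02,0,0,0,1,0.9,0,0,0,0,0,1,0.8,0,0,0,0,0,1,0,0,0,0,0,0,1]
}}

```text
time_s: 26.93
ee_pos: [0.5162, 0.0127, 0.1383]
tcp_rot: [0.012, 0.704, -0.01, 0.71]
force: [-0.6, 0.2, 0.3]
width: 0.0852
```

Run:
```python
from h import *
plan([.512,.0037,.077],A0)
im,d=get_image("side")
cv2.imwrite("pics/s25.png",cv2.resize(im[150:240,220:340,::-1],None,fx=6,fy=6,interpolation=cv2.INTER_CUBIC))
```

```text
pos [0.5162 0.0127 0.1383] shift/30mm [ 2.041 -0.307 -0.146] turn/.5 [ 0.022  0.016 -0.004] F [-0.6  0.2  0.3] w 0.0852 t 26.93
```

View pics/s25.png

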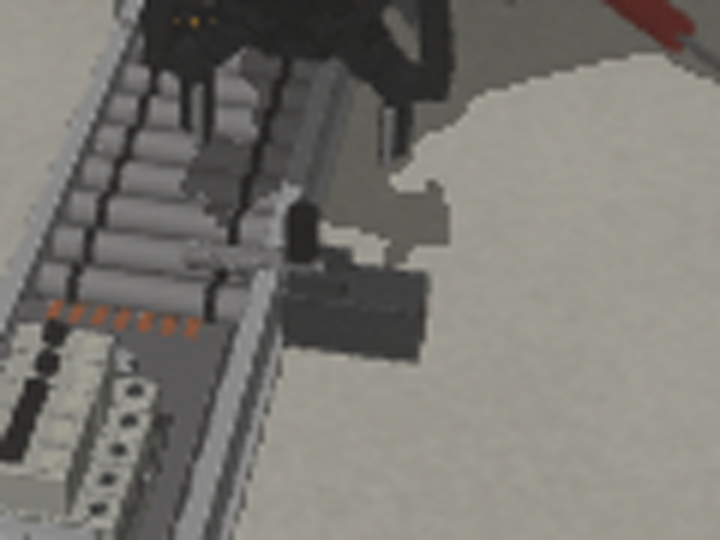

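Request:
{"fn": "arm_command", "kwargs": {
  "deltas": [0,-0.3,-0.14,0.02,0.02,0,1,0.6,0,0,0,0,0,1,0.6,0,0,0,0,0,1,0.6,0,0,0,0,0,1,0,0,0,0,0,0,1]
}}

```text
time_s: 27.4
ee_pos: [0.5159, 0.0055, 0.0918]
tcp_rot: [0.016, 0.705, -0.012, 0.709]
force: [-1.3, 0.5, -1.1]
width: 0.0852
```

Run:
```python
from h import *
plan([.512,.0037,.077],A0)
```

```text
pos [0.5159 0.0055 0.0918] shift/30mm [ 0.494 -0.068 -0.131] turn/.5 [ 0.005  0.011 -0.01 ] F [-1.3  0.5 -1.1] w 0.0852 t 27.4
```

Request:
{"fn": "arm_command", "kwargs": {
  "deltas": [0.2,-0.06,-0.13,0,0.01,-0.01,1,0.2,0,0,0,0,0,0.4,0.05,0,0,0,0,0,0,0.05,0,0,0,0,0,-0.3,0,0,0,0,0,0,-0.6,0,0,0,0,0,0,-1,0,0,0,0,0,0,-1,0,0,0,0,0,0,-1,0,0,0,0,0,0,-1,0,0,0,0,0,0,-1],
  "force": 25
}}

```text
time_s: 28.23
ee_pos: [0.5132, 0.004, 0.0816]
tcp_rot: [0.014, 0.706, -0.014, 0.708]
force: [0.6, 0.4, -5.1]
width: 0.017
```

Run:
```python
from h import *
plan([.467,.0057,.077],A0)
im,d=get_image("side")
cv2.imwrite("pics/s26.png",cv2.resize(im[150:240,220:340,::-1],None,fx=6,fy=6,interpolation=cv2.INTER_CUBIC))
```

```text
pos [0.5132 0.004  0.0816] shift/30mm [ 0.149 -0.006 -1.541] turn/.5 [ 0.005  0.007 -0.002] F [ 0.6  0.4 -5.1] w 0.017 t 28.23
```

View pics/s26.png

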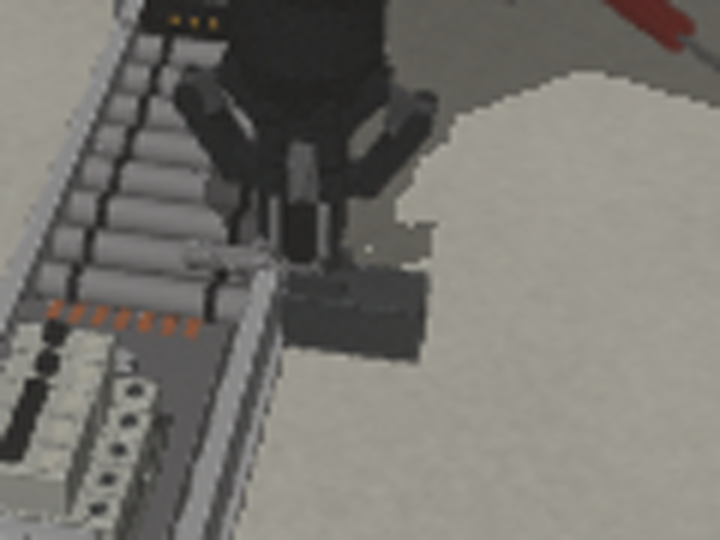

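Request:
{"fn": "arm_command", "kwargs": {
  "deltas": [0,0,-0.15,0,0,0,-1,0,0,-0.25,0,0,0,-1,0,0,-0.25,0,0,0,-1,0,0,-0.25,0,0,0,-1,0,0,-0.25,0,0,0,-1,0,0,-0.1,0,0,0,-1,0,0,0,0,0,0,-1]
}}

```text
time_s: 28.87
ee_pos: [0.4715, 0.0058, 0.0817]
tcp_rot: [0.014, 0.705, -0.014, 0.708]
force: [1.9, -0.7, -8.6]
width: 0.0171
```

Run:
```python
from h import *
plan([.4682,.0057,.08],A0)
```

```text
pos [0.4715 0.0058 0.0817] shift/30mm [ 0.055 -0.007 -0.111] turn/.5 [ 0.006  0.008 -0.002] F [ 1.9 -0.7 -8.6] w 0.0171 t 28.87
```

Request:
{"fn": "arm_command", "kwargs": {
  "deltas": [0.03,0,-0.08,0,0,0,-1,0,0,-0.08,0,0,0,-1,0,0,-0.08,0,0,0,-1]
}}

```text
time_s: 29.12
ee_pos: [0.4678, 0.0059, 0.082]
tcp_rot: [0.014, 0.703, -0.014, 0.711]
force: [21.9, -1.6, -29.1]
width: 0.0171
```

Request:
{"fn": "arm_command", "kwargs": {
  "deltas": [0.02,0,0.04,0,0,0,-1,0,0,0,0,0,0,0.5,0,0,0,0,0,0,0.5,0,0,0,0,0,0,0.5,-0.7,0,0,0,0,0,0.5,-0.9,0,0,0,0,0,0,-0.9,0,0,0,0,0,-1,-0.9,0,0,0,0,0,-1,-0.9,0.5,0,0,0,0,-1,0,0.9,0,0,0,0,-1,0,0.9,0,0,0,0,-1,0,0.9,0,0,0,0,-1]
}}

```text
time_s: 30.12
ee_pos: [0.47, 0.0987, 0.217]
tcp_rot: [0.018, 0.704, -0.018, 0.71]
force: [-0.2, -0.4, 0.9]
width: -0.0001
```

Run:
```python
from h import *
planL(-.0005,.275,.22)
for n in("side","top"):
    im,d=get_image(n);C=cloud(n,d)
    x,y,w,h=(190,110,130,150) if n=="side" else (130,120,250,130);s=4 if n=="side" else 3.2
    cv2.imwrite(f"pics/{n}27.png",cv2.resize(im[y:y+h,x:x+w,::-1],None,fx=s,fy=s,interpolation=cv2.INTER_CUBIC))
```

```text
local [-0.1284  0.0923  0.217 ]
pos [0.47   0.0987 0.217 ] shift/30mm [-0.055  6.128  4.21 ] turn/.5 [-0.018  0.018 -0.001] F [-0.2 -0.4  0.9] w -0.0001 t 30.12
```

View pics/side27.png

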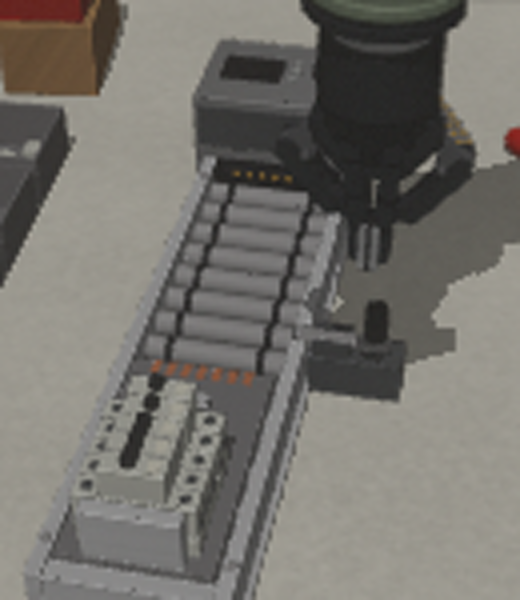

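View pics/top27.png

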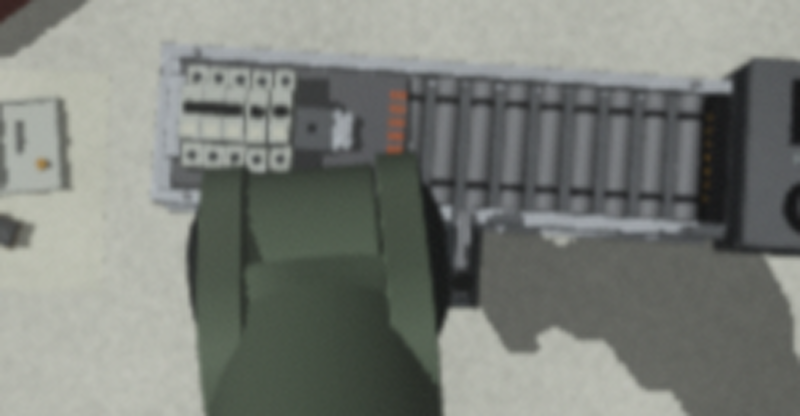

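Request:
{"fn": "arm_command", "kwargs": {
  "deltas": [0,0.9,0.2,0,0.01,0,-1,0,0.9,0.5,0,0,0,-1,0,0.9,0.5,0,0,0,-1,0,0.9,0.5,0,0,0,-1,0,0.9,0.5,0,0,0,-1,0,0.9,0.5,0,0,0,-1,0,0.9,0.5,0,0,0,-1,0,0.5,0.5,0,0,0,-1,0,0,0.4,0,0,0,-1,0,0,0,0,0,0,-1]
}}

```text
time_s: 31.05
ee_pos: [0.6044, 0.3061, 0.2141]
tcp_rot: [0.016, 0.708, -0.016, 0.706]
force: [0.8, -1.5, -0.2]
width: 0.0
```

Run:
```python
from h import *
planL(-.0005,.290,.09)
im,d=get_image("side")
cv2.imwrite("pics/s28.png",cv2.resize(im[150:300,180:330,::-1],None,fx=4,fy=4,interpolation=cv2.INTER_CUBIC))
```

```text
local [-0.0029  0.3053  0.2141]
pos [0.6044 0.3061 0.2141] shift/30mm [ 4.137 -0.504  0.095] turn/.5 [-0.005 -0.007  0.002] F [ 0.8 -1.5 -0.2] w 0.0 t 31.05
```

View pics/s28.png

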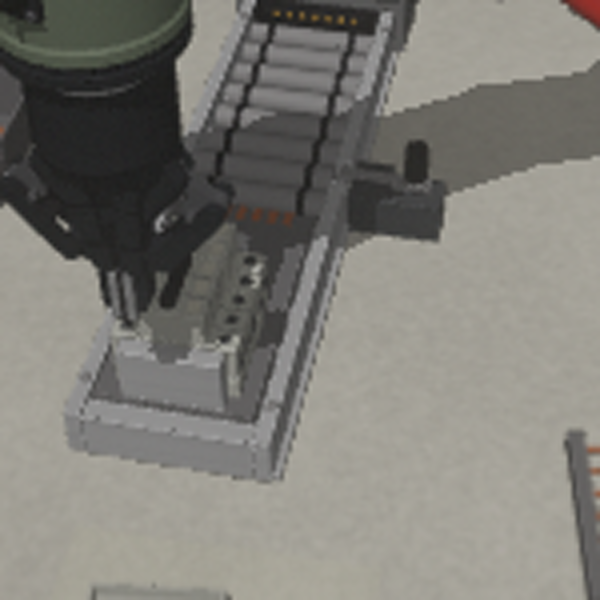

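Request:
{"fn": "arm_command", "kwargs": {
  "deltas": [0.5,-0.4,0.09,0,-0.01,0,-1,0.9,0,0,0,0,0,-1,0.9,0,0,0,0,0,-1,0.9,0,0,0,0,0,-1,0.7,0,0,0,0,0,-1,0,0,0,0,0,0,-1]
}}

```text
time_s: 31.6
ee_pos: [0.6027, 0.2891, 0.0945]
tcp_rot: [0.017, 0.707, -0.017, 0.707]
force: [-0.4, -0.3, 0.2]
width: -0.0001
```

Run:
```python
from h import *
planL(-.0005,.272,.09)
im,d=get_image("side")
cv2.imwrite("pics/s29.png",cv2.resize(im[150:300,180:330,::-1],None,fx=4,fy=4,interpolation=cv2.INTER_CUBIC))
```

```text
local [-0.0039  0.2882  0.0945]
pos [0.6027 0.2891 0.0945] shift/30mm [ 0.151 -0.54   0.115] turn/.5 [-0.011  0.002  0.002] F [-0.4 -0.3  0.2] w -0.0001 t 31.6
```

View pics/s29.png

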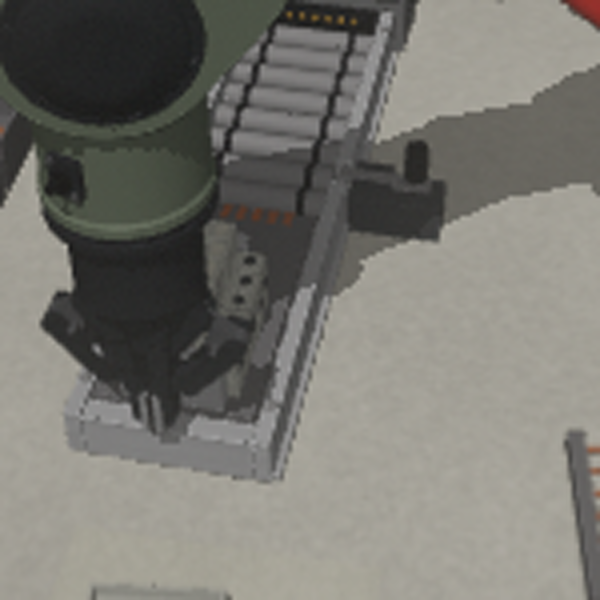

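Request:
{"fn": "arm_command", "kwargs": {
  "deltas": [0.1,-0.2,0.11,-0.01,0,0,-1,0,-0.2,0,0,0,0,-1,0,-0.2,0,0,0,0,-1,0,-0.2,0,0,0,0,-1]
}}

```text
time_s: 31.98
ee_pos: [0.6069, 0.2641, 0.0984]
tcp_rot: [0.016, 0.705, -0.014, 0.709]
force: [0.4, 1.9, -0.7]
width: -0.0001
```

Run:
```python
from h import *
planL(-.0005,.1,.091)
```

```text
local [0.0015 0.2634 0.0984]
pos [0.6069 0.2641 0.0984] shift/30mm [ 0.232 -5.446 -0.07 ] turn/.5 [ 0.001  0.013 -0.005] F [ 0.4  1.9 -0.7] w -0.0001 t 31.98
```

Request:
{"fn": "arm_command", "kwargs": {
  "deltas": [0.1,-0.2,-0.05,0,0.01,0,-1,0.06,-0.25,0,0,0,0,-1,0.03,-0.25,0,0,0,0,-1,0.02,-0.25,0,0,0,0,-1,0.02,-0.25,0,0,0,0,-1,0.02,-0.25,0,0,0,0,-1,0.02,-0.25,0,0,0,0,-1,0.02,-0.25,0,0,0,0,-1,0.02,-0.25,0,0,0,0,-1,0.02,-0.25,0,0,0,0,-1,0.02,-0.2,0,0,0,0,-1,0,-0.1,0,0,0,0,-1]
}}

```text
time_s: 32.98
ee_pos: [0.6026, 0.1717, 0.0895]
tcp_rot: [0.017, 0.705, -0.014, 0.709]
force: [0.8, 0.2, -0.6]
width: 0.0001
```

Run:
```python
from h import *
planL(-.0005,0,.091)
im,d=get_image("side")
cv2.imwrite("pics/s30.png",cv2.resize(im[110:260,180:330,::-1],None,fx=4,fy=4,interpolation=cv2.INTER_CUBIC))
```

```text
local [0.0011 0.1709 0.0895]
pos [0.6026 0.1717 0.0895] shift/30mm [-0.081 -5.697 -0.045] turn/.5 [-0.002  0.009 -0.01 ] F [ 0.8  0.2 -0.6] w 0.0001 t 32.98
```

View pics/s30.png

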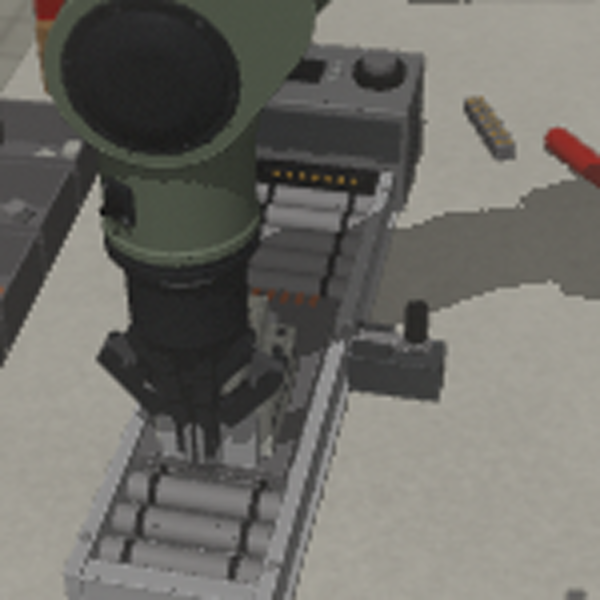

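Request:
{"fn": "arm_command", "kwargs": {
  "deltas": [0.02,-0.15,-0.04,0,0,0,-1,0.02,-0.25,0,0,0,0,-1,0.02,-0.25,0,0,0,0,-1,0.02,-0.25,0,0,0,0,-1,0.02,-0.25,0,0,0,0,-1,0.02,-0.25,0,0,0,0,-1,0.02,-0.25,0,0,0,0,-1,0.02,-0.25,0,0,0,0,-1,0.02,-0.25,0,0,0,0,-1,0.02,-0.25,0,0,0,0,-1,0.02,-0.25,0,0,0,0,-1,0.02,-0.15,0,0,0,0,-1]
}}

```text
time_s: 34.03
ee_pos: [0.5973, 0.0799, 0.0811]
tcp_rot: [0.017, 0.705, -0.013, 0.709]
force: [0.8, 1.1, 0.8]
width: 0.0001
```

Run:
```python
from h import *
planL(-.0005,0,.091)
```

```text
local [-0.0004  0.0789  0.0811]
pos [0.5973 0.0799 0.0811] shift/30mm [-3.430e-01 -2.628e+00 -1.000e-03] turn/.5 [-0.     0.009 -0.011] F [0.8 1.1 0.8] w 0.0001 t 34.03
```

Request:
{"fn": "arm_command", "kwargs": {
  "deltas": [-0.1,-0.15,0,0,0,0,-1,-0.1,-0.2,0,0,0,0,-1,-0.05,-0.25,0,0,0,0,-1,0,-0.25,0,0,0,0,-1,0,-0.25,0,0,0,0,-1,0,-0.25,0,0,0,0,-1,0,-0.2,0,0,0,0,-1,0,-0.15,0,0,0,0,-1,0,-0.12,0,0,0,0,-1,0,-0.1,0,0,0,0,-1,0,-0.1,0,0,0,0,-1]
}}

```text
time_s: 34.95
ee_pos: [0.5937, 0.0118, 0.0887]
tcp_rot: [0.017, 0.706, -0.014, 0.708]
force: [0.2, 1.8, 0.3]
width: 0.0
```

Run:
```python
from h import *
planL(-.0005,0,.091)
```

```text
local [-0.001   0.0108  0.0887]
pos [0.5937 0.0118 0.0887] shift/30mm [-0.08  -0.36   0.019] turn/.5 [-0.002  0.007 -0.01 ] F [0.2 1.8 0.3] w 0.0 t 34.95
```

Request:
{"fn": "arm_command", "kwargs": {
  "deltas": [0,-0.1,0,0,0,0,-1,0,-0.1,0,0,0,0,-1,0,-0.1,0,0,0,0,-1,0,-0.1,0,0,0,0,-1]
}}

```text
time_s: 35.28
ee_pos: [0.5932, -0.0007, 0.0886]
tcp_rot: [0.017, 0.706, -0.013, 0.708]
force: [0.4, 1.9, 1.0]
width: -0.0002
```

Request:
{"fn": "arm_command", "kwargs": {
  "deltas": [0,-0.1,0,0,0,0,-1,0,-0.1,0,0,0,0,-1,0,-0.1,0,0,0,0,-1]
}}

```text
time_s: 35.53
ee_pos: [0.5931, -0.002, 0.0887]
tcp_rot: [0.018, 0.706, -0.008, 0.708]
force: [-0.1, 18.6, 3.7]
width: 0.0001
```

Request:
{"fn": "arm_command", "kwargs": {
  "deltas": [0,0,0,0,0,0,-1,0,0.15,0,0,0,0,-1,0,0.4,0,0,0,0,-1,-0.5,0.5,0,0,0,0,-1,-0.9,0.3,0,0,0,0,-1,-0.9,0,-0.5,0,0,0,-1,-0.9,0,-0.9,0,0,0,1,-0.2,0,-0.9,0,0,0,1,0,0,-0.9,0,0,0,1,0,0,-0.7,0,0,0,1,0,0,0,0,0,0,1]
}}

```text
time_s: 36.45
ee_pos: [0.4724, 0.0486, 0.1942]
tcp_rot: [0.018, 0.706, -0.007, 0.708]
force: [1.0, 0.5, 0.5]
width: 0.0604
```

Run:
```python
from h import *
plan([.4685,.0058,.14],A0)
for n in("side","top"):
    im,d=get_image(n);np.savez(n+"31.npz",im=im,d=d)
    x,y,w,h=(190,100,130,150) if n=="side" else (130,120,250,130);s=4 if n=="side" else 3.2
    cv2.imwrite(f"pics/{n}31.png",cv2.resize(im[y:y+h,x:x+w,::-1],None,fx=s,fy=s,interpolation=cv2.INTER_CUBIC))
```

```text
pos [0.4724 0.0486 0.1942] shift/30mm [ 1.784 -1.458 -0.083] turn/.5 [ 0.015  0.003 -0.03 ] F [1.  0.5 0.5] w 0.0604 t 36.45
```

View pics/side31.png

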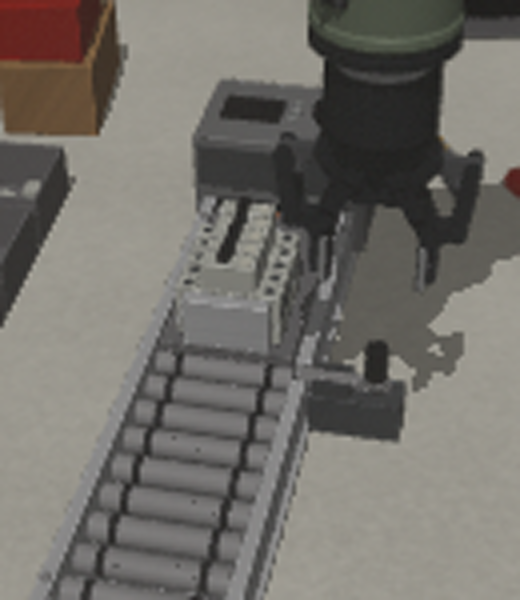

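View pics/top31.png

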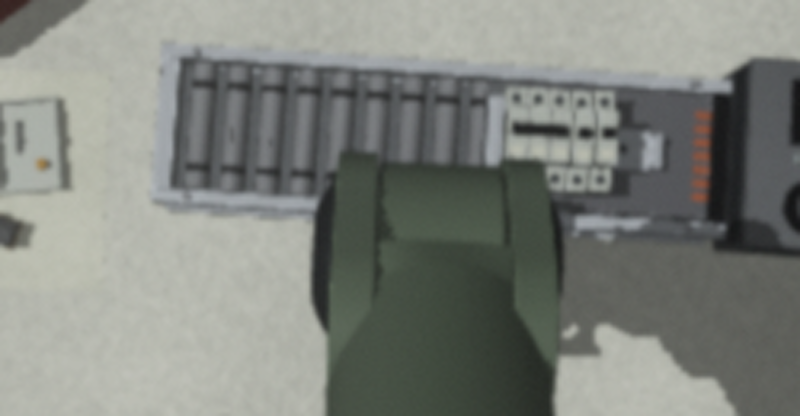

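Request:
{"fn": "arm_command", "kwargs": {
  "deltas": [0.2,-0.7,-0.08,0,0,-0.02,1,0.6,-0.7,0,0,0,0,1,0.6,-0.05,0,0,0,0,1,0.3,0,0,0,0,0,1,0,0,0,0,0,0,1]
}}

```text
time_s: 36.97
ee_pos: [0.477, 0.0059, 0.1413]
tcp_rot: [0.013, 0.704, -0.01, 0.71]
force: [-0.3, 0.5, -0.4]
width: 0.0857
```

Run:
```python
from h import *
plan([.4685,.0058,.078],A0)
im,d=get_image("side")
cv2.imwrite("pics/s32.png",cv2.resize(im[150:240,220:340,::-1],None,fx=6,fy=6,interpolation=cv2.INTER_CUBIC))
```

```text
pos [0.477  0.0059 0.1413] shift/30mm [ 2.108 -0.02  -0.302] turn/.5 [ 0.02   0.017 -0.008] F [-0.3  0.5 -0.4] w 0.0857 t 36.97
```

View pics/s32.png

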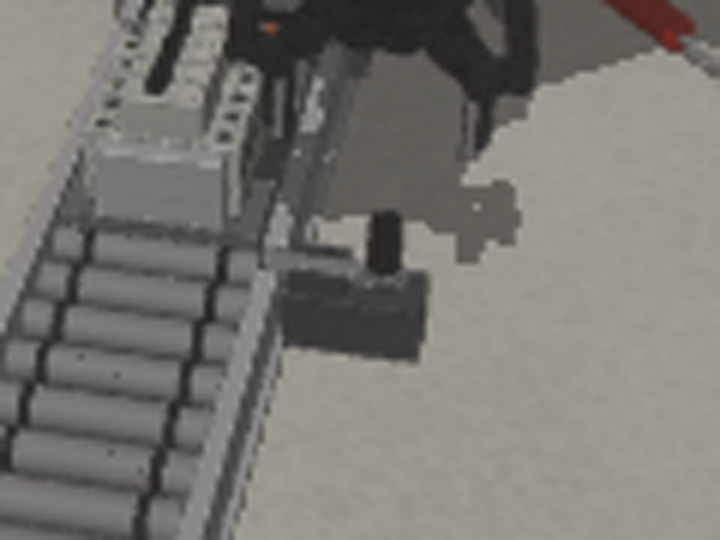

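Request:
{"fn": "arm_command", "kwargs": {
  "deltas": [0,-0.02,-0.3,0.02,0.02,0,0.5,0.6,0,0,0,0,0,0.5,0.6,0,0,0,0,0,0.5,0.6,0,0,0,0,0,0.5,0.2,0,0,0,0,0,0.5]
}}

```text
time_s: 37.43
ee_pos: [0.4696, 0.0087, 0.0843]
tcp_rot: [0.017, 0.706, -0.013, 0.708]
force: [0.3, 0.4, 0.3]
width: 0.0643
```

Run:
```python
from h import *
plan([.4685,.0058,.078],A0)
```

```text
pos [0.4696 0.0087 0.0843] shift/30mm [ 0.211 -0.1   -0.035] turn/.5 [ 0.     0.006 -0.012] F [0.3 0.4 0.3] w 0.0643 t 37.43
```

Request:
{"fn": "arm_command", "kwargs": {
  "deltas": [0.2,-0.1,-0.03,0,0,-0.01,0,0.05,0,0,0,0,0,-0.4,0,0,0,0,0,0,-1,0,0,0,0,0,0,-1,0,0,0,0,0,0,-1,0,0,0,0,0,0,-1,0,0,0,0,0,0,-1]
}}

```text
time_s: 38.02
ee_pos: [0.4683, 0.0063, 0.0781]
tcp_rot: [0.015, 0.706, -0.015, 0.708]
force: [3.5, -0.1, -18.9]
width: 0.017
```

Request:
{"fn": "arm_command", "kwargs": {
  "deltas": [0,0,0.15,0,0,0,-1,0,0,0.25,0,0,0,-1,0,0,0.25,0,0,0,-1,0,0,0.25,0,0,0,-1,0,0,0.25,0,0,0,-1,0,0,0.1,0,0,0,-1,0,0,0,0,0,0,-1]
}}

```text
time_s: 38.6
ee_pos: [0.5088, 0.0045, 0.0779]
tcp_rot: [0.015, 0.707, -0.015, 0.707]
force: [-1.9, 0.6, -8.3]
width: 0.0169
```

Request:
{"fn": "arm_command", "kwargs": {
  "deltas": [0,0,0.1,0,0,0,-1,0,0,0.1,0,0,0,-1,0,0,0.1,0,0,0,-1]
}}

```text
time_s: 38.85
ee_pos: [0.514, 0.0044, 0.0776]
tcp_rot: [0.015, 0.71, -0.014, 0.703]
force: [-30.4, 1.5, 22.2]
width: 0.017
```

Request:
{"fn": "arm_command", "kwargs": {
  "deltas": [0,0,-0.03,0,0,0,-1,0,0,0,0,0,0,-0.1,0,0,0,0,0,0,-0.1,0,0,0,0,0,0,-0.1,-0.5,0,0,0,0,0,-0.1,-0.9,0,0,0,0,0,-0.1,-0.9,0,0,0,0,0,-1,-0.9,0,0,0,0,0,-1,-0.6,0,-0.9,0,0,0,-1,0,0,-0.9,0,0,0,-1,0,0,-0.5,0,0,0,-1,0,0,0,0,0,0,-1]
}}

```text
time_s: 39.85
ee_pos: [0.4482, 0.0068, 0.2007]
tcp_rot: [0.017, 0.706, -0.014, 0.708]
force: [0.5, 0.5, 0.2]
width: -0.0004
```

Run:
```python
from h import *
plan([.537,-.277,.2],A0)
for n in("side","top"):
    im,d=get_image(n);np.savez(n+"33.npz",im=im,d=d)
    x,y,w,h=(190,100,130,150) if n=="side" else (170,120,250,130);s=4 if n=="side" else 3.2
    cv2.imwrite(f"pics/{n}33.png",cv2.resize(im[y:y+h,x:x+w,::-1],None,fx=s,fy=s,interpolation=cv2.INTER_CUBIC))
    C=cloud(n,d);k=(C[...,2]>.116)&(C[...,2]<.145)&(abs(C[...,0]-.537)<.035)&(abs(C[...,1]+.28)<.035);q=C[k];print(n,len(q),np.percentile(q,[2,50,98],axis=0).round(4).tolist())
C=cloud("top",np.load("top0.npz")["d"])
k=(C[...,2]>.122)&(C[...,2]<.15)&(abs(C[...,0]-.537)<.035)&(abs(C[...,1]+.28)<.035);q=C[k];print(len(q),np.percentile(q,[2,50,98],axis=0).round(4).tolist())
```

```text
pos [0.4482 0.0068 0.2007] shift/30mm [-2.000e-03 -9.322e+00  3.368e+00] turn/.5 [-0.002  0.005 -0.007] F [0.5 0.5 0.2] w -0.0004 t 39.85
side 71 [[0.5195, -0.2944, 0.1163], [0.5383, -0.2728, 0.1282], [0.557, -0.2583, 0.1328]]
top 252 [[0.5155, -0.3041, 0.117], [0.5338, -0.2793, 0.1249], [0.5556, -0.2605, 0.1357]]
180 [[0.5157, -0.3025, 0.1221], [0.5334, -0.2797, 0.1301], [0.5526, -0.2626, 0.1351]]
```

View pics/side33.png

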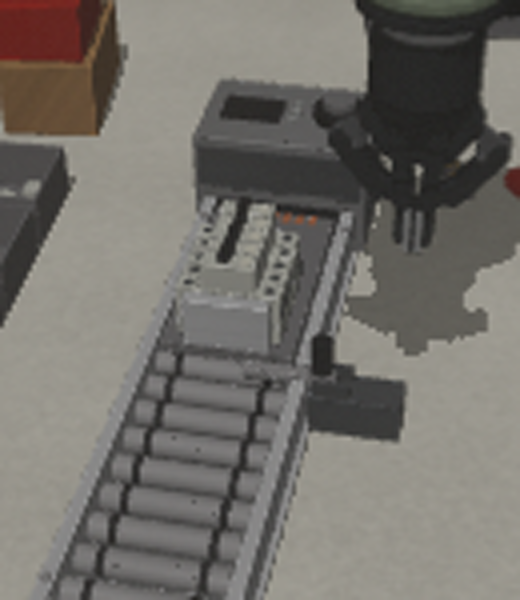

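View pics/top33.png

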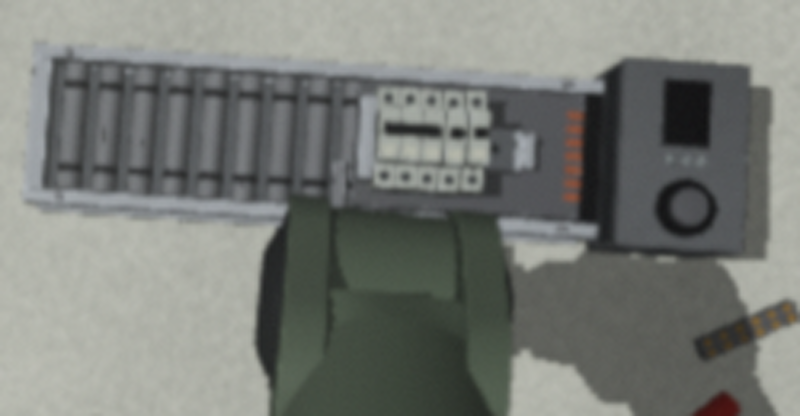

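Run:
```python
from h import *
p=ray("top",170+688/3.2-.5,120+208/3.2-.5,.131);print(p)
plan([.537,-.279,.185],A0)
```

```text
[ 0.53466514 -0.28127141  0.131     ]
pos [0.4504 0.0069 0.2005] shift/30mm [ 0.499 -9.398  3.292] turn/.5 [-0.001  0.007 -0.007] F [-0.3  0.1  0.3] w 0.0002 t 39.95
```

Request:
{"fn": "arm_command", "kwargs": {
  "deltas": [0,-0.9,0.3,0,0,0,-1,0,-0.95,0.35,0,0,0,-1,0,-0.95,0.35,0,0,0,-1,0,-0.95,0.35,0,0,0,-1,0,-0.95,0.35,0,0,0,-1,0,-0.95,0.35,0,0,0,-1,0,-0.95,0.35,0,0,0,-1,0,-0.95,0.35,0,0,0,-1,0,-0.8,0.3,0,0,0,-1,0,0,0,0,0,0,-1]
}}

```text
time_s: 40.78
ee_pos: [0.5451, -0.2608, 0.1973]
tcp_rot: [0.012, 0.704, -0.012, 0.71]
force: [-0.2, -1.0, -0.5]
width: 0.0
```

Run:
```python
from h import *
plan([.537,-.279,.17],A0)
```

```text
pos [ 0.5451 -0.2608  0.1973] shift/30mm [ 0.906 -0.615 -0.257] turn/.5 [ 0.016  0.015 -0.001] F [-0.2 -1.  -0.5] w 0.0 t 40.78
```

Request:
{"fn": "arm_command", "kwargs": {
  "deltas": [0,-0.6,-0.26,0.01,0.01,0,-1,0.4,0,0,0,0,0,-1,0.4,0,0,0,0,0,-1,0,0,0,0,0,0,-1]
}}

```text
time_s: 41.12
ee_pos: [0.5389, -0.2833, 0.1697]
tcp_rot: [0.014, 0.706, -0.015, 0.708]
force: [-0.5, 1.5, -0.5]
width: -0.0003
```

Run:
```python
from h import *
plan([.537,-.279,.152],A0)
im,d=get_image("side")
cv2.imwrite("pics/s34.png",cv2.resize(im[100:190,200:320,::-1],None,fx=6,fy=6,interpolation=cv2.INTER_CUBIC))
```

```text
pos [ 0.5389 -0.2833  0.1697] shift/30mm [ 0.591  0.141 -0.071] turn/.5 [0.001 0.005 0.003] F [-0.5  1.5 -0.5] w -0.0003 t 41.12
```

View pics/s34.png

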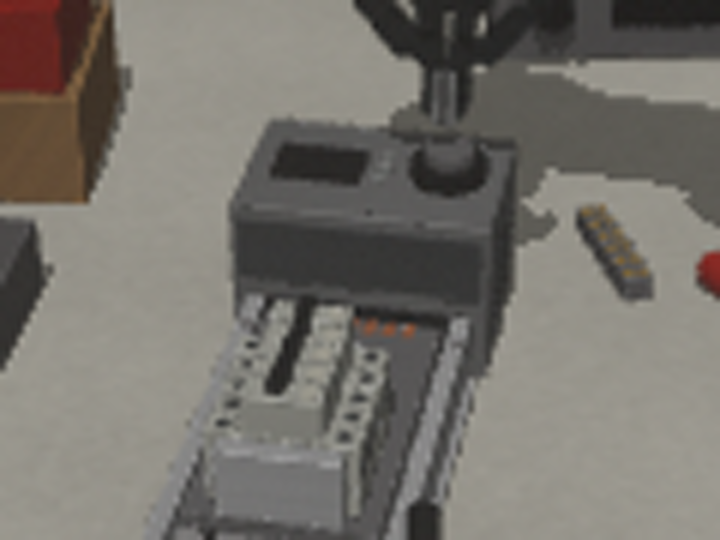

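Fingers stand over the button. Adjust slightly and press down stepwise.

Request:
{"fn": "arm_command", "kwargs": {
  "deltas": [0.1,0.12,-0.06,0,0,0,-1,0.15,0,0,0,0,0,-1,0.15,0,0,0,0,0,-1,0.1,0,0,0,0,0,-1]
}}

```text
time_s: 41.5
ee_pos: [0.539, -0.2775, 0.1554]
tcp_rot: [0.013, 0.705, -0.014, 0.709]
force: [0.7, -0.4, 0.5]
width: -0.0001
```

Request:
{"fn": "arm_command", "kwargs": {
  "deltas": [0.1,0,0,0,0,0,-1,0.1,0,0,0,0,0,-1]
}}

```text
time_s: 41.67
ee_pos: [0.5393, -0.2773, 0.1491]
tcp_rot: [0.013, 0.705, -0.014, 0.709]
force: [-2.2, -0.9, 3.9]
width: 0.0004
```

Request:
{"fn": "arm_command", "kwargs": {
  "deltas": [0.08,0,-0.02,0,0,0,-1,0.06,0,0,0,0,0,-1]
}}

```text
time_s: 41.83
ee_pos: [0.5396, -0.2774, 0.1472]
tcp_rot: [0.013, 0.704, -0.014, 0.71]
force: [-17.8, 10.7, 53.8]
width: 0.0002
```

Request:
{"fn": "arm_command", "kwargs": {
  "deltas": [-0.2,0,0,0,0,0,-1,-0.5,0,0,0,0,0,-1,-0.9,0,0,0,0,0,-1,-0.9,0,0,0,0,0,-1,0,0,-0.7,0,0,0,-1,0,0,-0.9,0,0,0,-1,0,0,-0.9,0,0,0,-1,0,0,-0.8,0,0,0,-1,0,0,0,0,0,0,-1]
}}

```text
time_s: 42.58
ee_pos: [0.4374, -0.2728, 0.2249]
tcp_rot: [0.013, 0.703, -0.013, 0.711]
force: [0.9, -1.2, 0.0]
width: 0.0
```

Run:
```python
from h import *
for n in("side","top"):
    im,d=get_image(n);np.savez(n+"35.npz",im=im,d=d)
    x,y,w,h=(190,100,130,150) if n=="side" else (170,120,250,130);s=4 if n=="side" else 3.2
    cv2.imwrite(f"pics/{n}35.png",cv2.resize(im[y:y+h,x:x+w,::-1],None,fx=s,fy=s,interpolation=cv2.INTER_CUBIC))
l=L(cloud("top",d))
k=(l[:,2]>.085)&(l[:,2]<.1)&(abs(l[:,0]+.003)<.025)&(l[:,1]>-.06)&(l[:,1]<.02);print("block y",np.percentile(l[k][:,1],[2,98]))
k=(l[:,2]>.105)&(l[:,2]<.14)&(abs(l[:,0]+.003)<.02)&(l[:,1]>-.2)&(l[:,1]<.02);print("noses y",np.percentile(l[k][:,1],[1,99]))
k=(l[:,2]>.07)&(l[:,2]<.09)&(abs(l[:,0]+.085)<.06)&(abs(l[:,1])<.02);print("knob",l[k].mean(0))
k=(l[:,2]>.115)&(l[:,2]<.15)&(abs(l[:,0]+.04)<.035)&(abs(l[:,1]+.28)<.035);print("btn z",np.percentile(l[k][:,2],[50,95]))
print(get_obs()["time_s"],get_obs()["ee_pos"])
```

```text
block y [-0.05195729 -0.01543107]
noses y [-0.11957663 -0.02930795]
knob [-0.07575125 -0.00571326  0.08106023]
btn z [0.12445578 0.13386728]
42.6833 [ 0.44097684 -0.27253757  0.22513407]
```

View pics/side35.png

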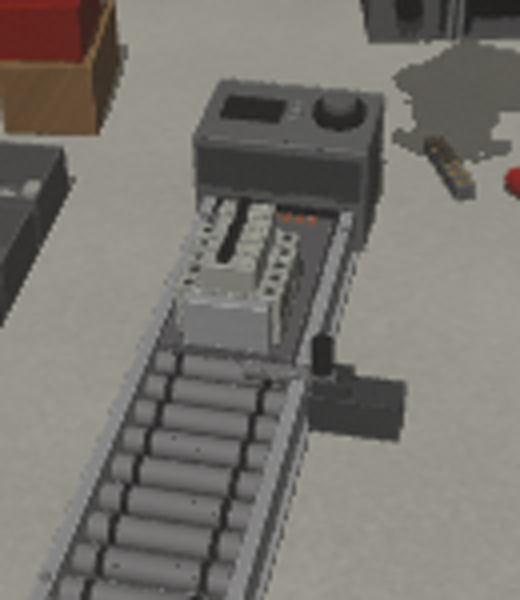

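View pics/top35.png

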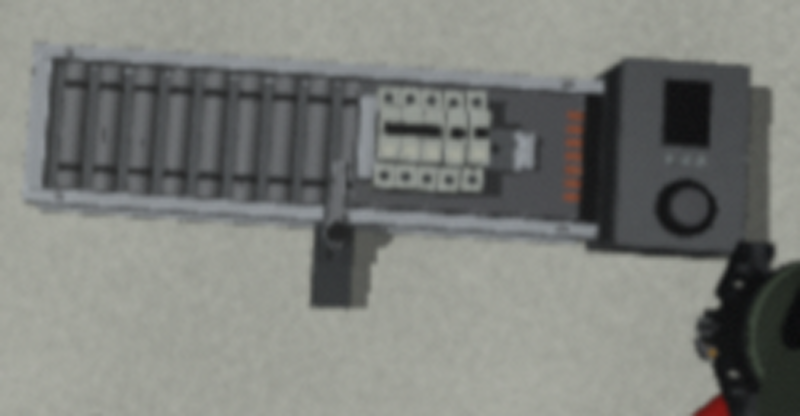

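Run:
```python
from h import *
print(sign_off())
```

```text
the job is handed in; nothing more can be done
None
```

I slid the main switch and both breakers (only two were standing on the bench) onto the rail through its open end. I then drew the bolt and pushed the carrier home. Last, I threw the bolt behind the carrier, pressed the start button and handed the job in at about 43 s.

What the checks showed:
- **Row:** the noses span 90.3 mm, where 54 + 18 + 18 = 90 mm leaves no gaps. The switch sits against the end block. The two breakers sit slightly offset from each other across the rail, which I took to be the rail play.
- **Carrier:** I felt it stop with 19 N, about 2 mm from where I expected it, and the pictures show it home.
- **Bolt:** both ends of its travel were felt, with 22 N drawn back and 30 N thrown. The last pictures show it across behind the carrier.
- **Start button:** it gave way on its spring, then stopped hard, and it sprang back up. The test unit shows no light or sign that the press counted.
- **Sheet items:** I did not touch the shell, coil or arc plates. I saw the shell and arc plates in place in earlier pictures, but made no separate final check of the sheet.

The last step of the button press peaked at 54 N, through the closed fingertips. That is below the 120 N wrist limit but above the 40 N limit for the arm and gripper body. I read that limit as not covering the fingers, but I could not confirm it.

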